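Build up a hydraulic piston on its rod end

ROBOT

A 6-joint arm with a two-finger parallel gripper is mounted at the origin on a cart in front of the work surface, level with it; the furniture and walls round the work are solid. World frame = base frame: x ahead of the robot, y to its left, z up, the work surface at z = 0. Lengths are in m, angles in rad, forces in N, time in s.
With the tool pointing down it reaches from about 0.425 to 0.95 m from the base axis. Payload 3.5 kg.
Tool frame: the origin (TCP) lies midway between the tips of the shut fingers; the grasp point (between the pads) lies 19 mm behind it; z points along the fingers, x is the direction in which the jaws open and shut, and the axes are right-handed (so a half turn about z gives the same grasp; the last joint's range is limited). The gripper opens to 85 mm and grips with 20 to 120 N. Pads are 22 mm wide; open, the fingers measure 114 mm over their backs; the gripper's body (76 mm by 85 mm) begins 54 mm behind the grasp point. The pads swing forward as they close: fully open they stand 13 mm farther back than shut.
Start: joints at [-1.253, 0.286, 1.577, -0, 1.279, -0.15], TCP at [0.304, -0.602, 0.231] pointing down, gripper open.
Joint ranges: [-2.77, 2.77], [-0.9, 2.22], [0.21, 2.48], [-1.53, 4.67], [0.24, 2.81], [-2.84, 2.84]. Speed limits (rad/s): [2.79, 2.79, 3.14, 3.14, 3.14, 3.14].

INTERFACE

Orientations are given as a unit quaternion [x, y, z, w].
In Python, from plant import readout, optics, ctrl gives the robot as it stands. The module is installed in compiled form; this text tells all that it offers.
- The arm moves only by the shell command python3 -m crank 'ROWS' [OPENING] [FORCE]. ROWS is text: rows parted by semicolons, each of 6 numbers parted by spaces: the shift along the tool's x, y, z in mm, then the turn, a rotation vector about the tool's x, y, z in rad. In form: dx dy dz ax ay az; .... A call has 1 to 5 rows; each row shifts and turns the commanded pose from where the row before left it, along the tool's axes as they then stand; what a row does not reach is not made up. A row lasts 1/8 s, in which the tool goes at most 62.5 mm and 10.7 degrees, less where a joint would pass 70% of its speed; a pose out of reach is approached as far as the arm can. A call is refused whole if a number of a shift passes 62.5 or a number of a turn 0.188, either way. A call with a gripper value outside its range is refused whole. OPENING is the opening, from -1 (shut) to 1 (fully open), set as the call begins (- or left out, the last holds). The fingers move at their own pace and stop on an object; FORCE is the grip in N (left out, the last holds). Time passes only in rows, so rows that do not move let the fingers close. It gives the time, the measured TCP pose, the force and the opening at its end, in the units of the state.
- readout.get_state(): the state, without advancing time (a new reading comes with each control period).
- optics.read_camera(name): name is "side" or "top"; returns the picture (400x640x3 uint8, red, green, blue); there is no depth.
- optics.calibration(name): a dict with "mtx" (3x3 intrinsics, pixels), "rvec" (rotation vector, rad) and "tvec" (3), from world to camera coordinates, as OpenCV has them. Camera axes: x right, y down, z forward; pixel columns grow to the right and rows downward; lengths in m; the calibration is good to about 2 mm. A picture is of the moment at which its call begins. calibration takes no time and is no camera call.
- ctrl.sign_off(): hands the job in, once; it reports no verdict.
Trained networks look in the newest picture that a camera, given by its name, has taken for a name from the list of things; names that differ only in an ending like _2 or _b are one class to them, and where a whole thing is asked for, a point or a joint stands for the part that bears it (a point fixed in the world has none). Each returns a list of dicts, best first, with "p" (0 to 1); they miss things now and then, are a little off and sometimes report something else, mostly with a low value. They report only what shows in the picture. A call takes as long as a camera call. They do not tell look-alikes from the thing itself.
- optics.recognise(camera, thing): "xy" ([column, row] as shares, 0 to 1, of the picture: columns of its width, rows of its height, amid what is visible of it).
The state is a dict: "time": time; "qpos": joint angles; "dq": joint speeds; "joint_efforts": joint torques, N m; "eef_pos": TCP position; "tcp_rot": TCP orientation; "contact_force": force on the tool from outside, world axes, zero at the start; "wrist_torque": the same for the moment, N m; "opening": opening from 0.0 (shut) to 1.0 (fully open).
Only numpy, scipy, OpenCV 4.12 (cv2) and the standard library are available. Lean on these libraries where they do the work, as an engineer would, in place of code of your own. Each camera call takes 0.05 s, during which the arm holds its last target.

TASK

Build up the piston on the stepped rod end that stands in the clamp stand: thread the tall collar down first, then the wide piston, then the thin spacer ring, each fully home on the one below. Then lock the stack by sliding the forked keeper plate sideways, along the two flats, into the gap under the rod's head until its slot is fully home on the neck, and let go of it there. Leave the flask and the other things on the bench where they stand.

Things in the scene. Friction and masses are not known exactly. Their poses are not given: they have to be found in the camera images.
- stand: fixed build stand: steel foot plate 100 x 100 x 10 mm and a grey split clamp block, 66 mm (x) by 73 mm (y), up to 44 mm high, which holds the end of a steel piston rod upright, its top 130 mm high; origin at the underside's centre (z = 0), on the rod's axis, z up, x along the flats of the rod's neck. The flask stands close by on its +x or -x side; the other side is free
- rod_shoulder (a point): on the rod's axis at its shoulder, 55 mm above the stand's underside, where the collar comes to rest; axes as the stand's. Below it the rod is 54 mm thick; above it come seats of 40 mm diameter (27 mm high), 32 mm (18 mm high) and 24 mm (15 mm high), each with a 2.5 mm chamfer at the top
- rod_neck (a point): on the rod's axis, half-way up its neck, 120 mm above the stand's underside; axes as the stand's. The neck is 10 mm high, has two flats 14 mm apart (along y) and is 19 mm long along x; above it the rod's head is 24 mm in diameter and 5 mm high, chamfered at the top. The keeper's fork enters here along the stand's x axis, from the +x or the -x side
- collar_mid (a point): loose cushion collar, a tall plain steel sleeve, 58 mm outside diameter, 44 mm bore, 30 mm high, standing on the green cloth (bench top, z = 0); point on its axis half-way up; z up. Home, this point is 70 mm above the stand's underside
- piston_mid (a point): loose piston, the widest steel ring, with two thin black bands round its rim and four small spanner holes in its top face, 64 mm outside diameter, 36 mm bore, 18 mm high, standing on the green cloth; point on its axis half-way up; z up. Home on the collar, this point is 94 mm above the stand's underside
- spacer_mid (a point): loose spacer ring, thin plain steel ring with the smallest bore, 58 mm outside diameter, 28 mm bore, 14 mm high, lying on the green cloth; point on its axis half-way up; z up. Home on the piston, this point is 110 mm above the stand's underside
- keeper_grip (a point): centre of the upright grip block, 24 mm long (x), 10 mm thick (y), 30 mm high, on the tail of the keeper, a dark steel fork plate 84 x 50 x 5 mm lying flat on the blue mat (5 mm thick); 20 mm above the plate's underside. Keeper axes: x from the fork's open end towards the tail, z up. From this point the plate reaches 72 mm towards -x (tips of the prongs) and 12 mm towards +x
- keeper_seat (a point): seat of the keeper's slot, half-way through the 5 mm plate, 48 mm on the -x side of the grip block; axes as the keeper's. The slot is 17.4 mm wide, open to -x, and ends 10.5 mm on the +x side of this point. Home, this point is on the rod's axis, 119.5 mm above the stand's underside, the plate lying on the spacer with 3 mm of play under the head
- flask: lilac vacuum flask with black lid, 66 mm diameter, 195 mm high, loose, standing close to the stand on its +x or its -x side; origin at its underside's centre; leave it
- ring_tub: small white tub of O-rings, 45 mm diameter, 20 mm high, loose, on the stand's other side; origin at its underside's centre; leave it
- oil_vial: glass vial with green cap, 24 mm diameter, 59 mm high, loose, on the left; origin at its underside's centre; leave it
- loupe: black eye loupe, 37 mm diameter, 26 mm high, loose; origin at its underside's centre; leave it
- screwdriver: small screwdriver with orange handle lying along its y, 139 mm long, 21 mm high, loose; origin under its middle; leave it
- hex_key: black L-shaped hex key lying along its y, 87 mm long, 5 mm high, loose; origin under its middle; leave it
- plug_gauge: steel double-ended plug gauge lying along its y, 98 mm long, 25 mm high, loose, on the blue mat (5 mm thick, on the right); origin under its middle; leave it
- oil_can: squeeze oil bottle with a red spout, 41 mm diameter, 110 mm high, loose, behind on the right; origin at its underside's centre; leave it
Not all that is in view belongs to the job. What is shaped like the part that bears collar_mid but orange is not meant. What is shaped like the part that bears spacer_mid but turquoise is not meant.

How it is judged:
By the outcome, as a careful person would: the job done as asked, in the order asked, and still so for the second after the job is handed in, with the robot touching nothing.
It also fails if it takes over 72 s, if anything falls off the work surface, if the arm or the gripper's body presses on something with over 40 N, if the wrist force passes 120 N, or if a joint passes its speed limit or range.

## Working session

There is one attempt and no reset: what is moved stays moved. The work goes in short steps, Python scripts to look and compute and a shell command to move; the robot and the scene stay as the last step left them, time stands still between calls to the robot, and variables do not carry over. Pictures are saved under pics/ and viewed, and the job is handed in when it is done.

```bash
mkdir -p pics; ls; python3 - <<'E'
from plant import readout, optics, ctrl
import cv2,numpy as np
s=readout.get_state()
for k,v in s.items(): print(k,np.round(v,4))
for n in ("top","side"):
    im=optics.read_camera(n); cv2.imwrite(f"pics/{n}0.png",im[:,:,::-1])
    c=optics.calibration(n); print(n,c)
    R=cv2.Rodrigues(np.array(c["rvec"],float))[0]; print("campos",-R.T@np.array(c["tvec"]).ravel())
E
```

```text
pics
time 0.0
qpos [-1.253   0.2872  1.5782  0.      1.2786 -0.15  ]
dq [ 0.0003  0.0004 -0.0021 -0.001   0.0012  0.0004]
joint_efforts [-5.00000e-04 -4.05988e+01 -2.92624e+01 -2.00000e-04  5.90000e-03
  0.00000e+00]
eef_pos [ 0.3042 -0.6018  0.2299]
tcp_rot [ 8.518e-01 -5.239e-01 -9.000e-04 -8.000e-04]
contact_force [-0.929   0.5483 -0.9423]
wrist_torque [-0.0134  0.0342  0.0379]
opening 0.9975
top {'mtx': array([[514.26062253,   0.        , 312.79446605],
       [  0.        , 514.26062253, 204.34081705],
       [  0.        ,   0.        ,   1.        ]]), 'rvec': array([ 2.16056423, -2.21563253,  0.06564565]), 'tvec': array([0.01993703, 0.50873886, 1.47196089])}
campos [0.41585031 0.00430063 1.50097688]
side {'mtx': array([[396.06199105,   0.        , 325.85943781],
       [  0.        , 396.06199105, 196.18797405],
       [  0.        ,   0.        ,   1.        ]]), 'rvec': array([ 0.15597009, -2.64648495,  1.60703471]), 'tvec': array([0.51155396, 0.11643663, 1.09018275])}
campos [0.42059926 0.96379297 0.59828317]
```

View pics/top0.png

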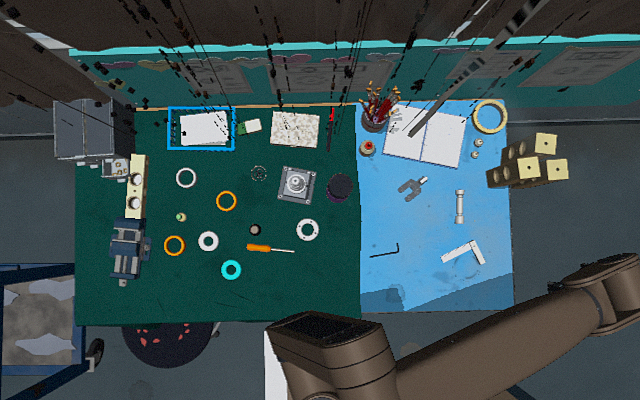

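View pics/side0.png

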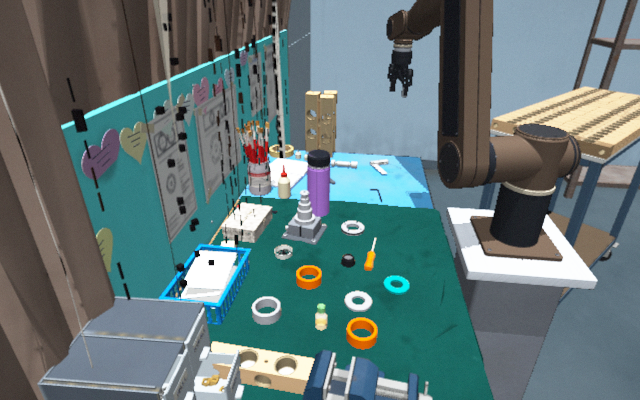

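```bash
cat > h.py <<'E'
import numpy as np,cv2
from plant import readout, optics, ctrl
def cal(n):
    c=optics.calibration(n); K=np.array(c["mtx"]);rv=np.array(c["rvec"],float);t=np.array(c["tvec"],float).ravel()
    return K,rv,t
def ray(n,px,z):
    K,rv,t=cal(n);R=cv2.Rodrigues(rv)[0];C=-R.T@t
    d=R.T@np.linalg.solve(K,[px[0],px[1],1.]);return C+d*(z-C[2])/d[2]
def proj(n,P):
    K,rv,t=cal(n);return cv2.projectPoints(np.array(P,float).reshape(-1,1,3),rv,t,K,None)[0].reshape(-1,2)
def crop(n,im,box,s,fn):
    x0,y0,x1,y1=box;cv2.imwrite(fn,cv2.resize(im[y0:y1,x0:x1,::-1],None,fx=s,fy=s,interpolation=cv2.INTER_CUBIC))
E
python3 - <<'E'
from h import *
im=cv2.imread("pics/top0.png")[:,:,::-1]
crop("top",im,(160,155,360,285),4,"pics/c1.png")
crop("top",im,(360,160,480,230),6,"pics/c2.png")
im=cv2.imread("pics/side0.png")[:,:,::-1]
crop("side",im,(230,150,430,300),4,"pics/c3.png")
# networks
optics.read_camera("top");optics.read_camera("side")
for n in ("top","side"):
  for th in ("collar_mid","piston_mid","spacer_mid","keeper_grip","keeper_seat","rod_shoulder","rod_neck","stand","flask","ring_tub"):
    r=optics.recognise(n,th); print(n,th,[(round(q["p"],2),round(q["xy"][0]*640,1),round(q["xy"][1]*400,1)) for q in r][:4])
E
```

```text
top collar_mid [(0.6, 191.6, 182.9), (0.46, 178.9, 243.1)]
top piston_mid [(0.74, 298.8, 230.5)]
top spacer_mid [(0.75, 233.1, 269.2), (0.61, 212.4, 241.9)]
top keeper_grip [(0.77, 410.2, 184.3)]
top keeper_seat [(0.64, 413.3, 187.3), (0.53, 339.3, 188.4)]
top rod_shoulder [(0.8, 296.3, 184.8)]
top rod_neck [(0.92, 296.5, 183.0), (0.35, 412.4, 182.7)]
top stand [(0.59, 299.2, 186.2)]
top flask [(0.7, 339.2, 188.7)]
top ring_tub [(0.39, 258.2, 171.0)]
side collar_mid [(0.91, 266.4, 315.8), (0.91, 357.5, 336.8)]
side piston_mid [(0.28, 304.4, 226.3)]
side spacer_mid [(0.87, 357.8, 304.0), (0.63, 392.8, 286.6)]
side keeper_grip [(0.57, 356.2, 304.5), (0.5, 282.8, 189.2)]
side keeper_seat []
side rod_shoulder [(0.88, 305.6, 226.9)]
side rod_neck [(0.71, 307.1, 225.5), (0.63, 284.0, 188.1), (0.54, 316.1, 315.3)]
side stand [(0.69, 306.2, 225.8), (0.44, 345.9, 261.4)]
side flask [(0.64, 318.4, 178.9)]
side ring_tub [(0.61, 267.3, 308.7), (0.5, 283.8, 253.3)]
```

View pics/c1.png

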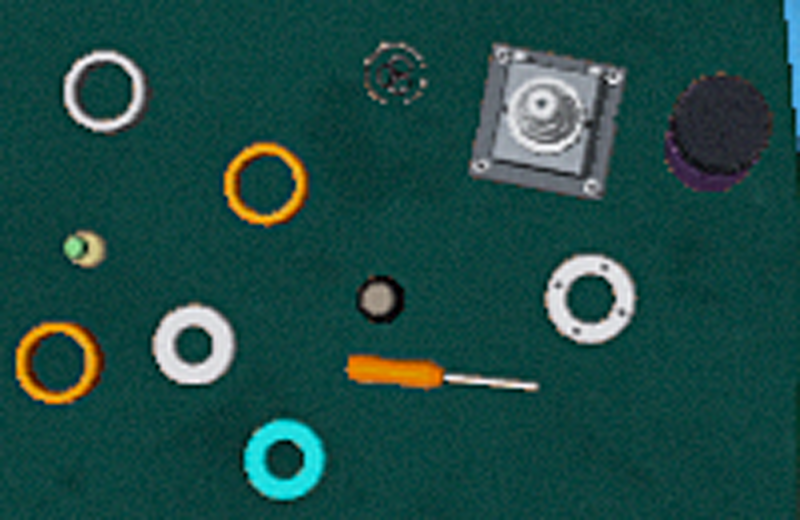

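View pics/c2.png

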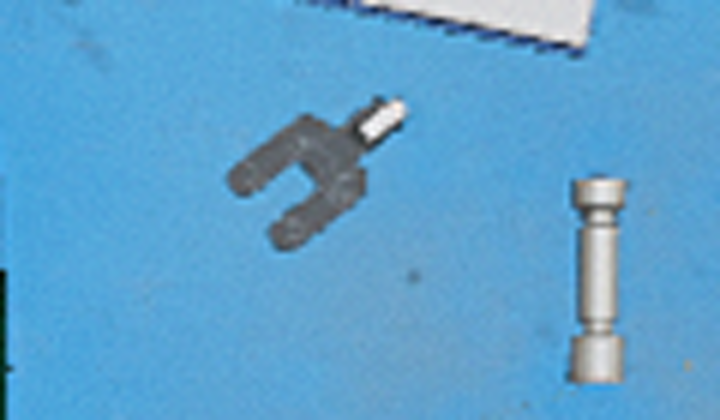

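View pics/c3.png

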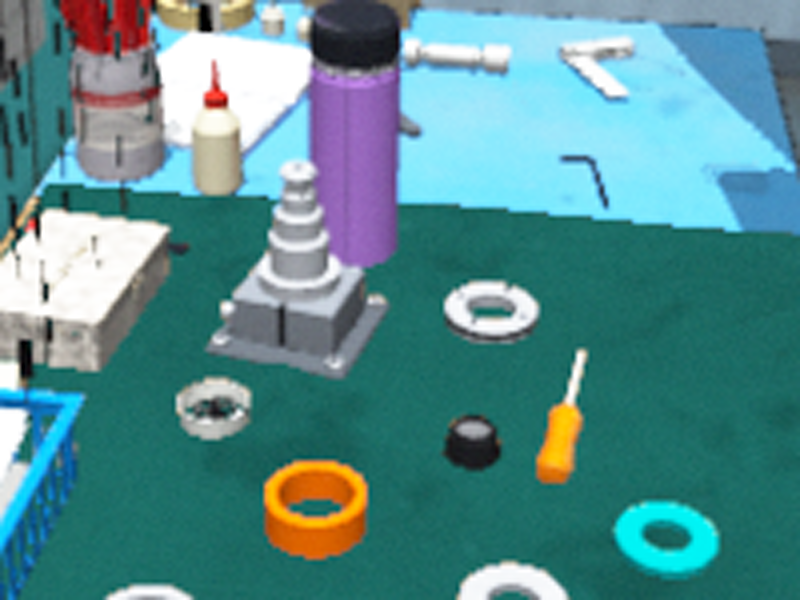

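```bash
cat > fit.py <<'E'
from h import *
from scipy.optimize import minimize
S=6
def circ(x,y,z,r,n=48):
    a=np.linspace(0,2*np.pi,n,endpoint=False);return np.c_[x+r*np.cos(a),y+r*np.sin(a),np.full(n,z)]
def hull(n,pts,box):
    p=(proj(n,pts)-np.array(box[:2])+0.5)*S-0.5
    return cv2.convexHull(p.astype(np.float32))
def fillp(m,h,v): cv2.fillPoly(m,[np.round(h*16).astype(np.int32)],v,shift=4)
def ringmask(n,x,y,z0,z1,ro,ri,box):
    sz=((box[3]-box[1])*S,(box[2]-box[0])*S);m=np.zeros(sz,np.uint8)
    fillp(m,hull(n,np.r_[circ(x,y,z0,ro),circ(x,y,z1,ro)],box),1)
    if ri:
        a=np.zeros(sz,np.uint8);b=a.copy();fillp(a,hull(n,circ(x,y,z0,ri),box),1);fillp(b,hull(n,circ(x,y,z1,ri),box),1)
        m[(a&b)>0]=0
    return m
def down(m,box): return cv2.resize(m.astype(np.float32),(box[2]-box[0],box[3]-box[1]),interpolation=cv2.INTER_AREA)
def segm(im,box,bg,scale=60.):
    c=im[box[1]:box[3],box[0]:box[2]].astype(float)
    return c
def fitring(n,im,px,z0,z1,ro,ri,w=26,alpha=None):
    box=(int(px[0])-w,int(px[1])-w,int(px[0])+w,int(px[1])+w)
    c=im[box[1]:box[3],box[0]:box[2]].astype(float)
    red=c[:,:,0]; lo=np.percentile(red,15)
    obs=(red>lo+55).astype(np.float32)  # non-green
    p0=ray(n,px,(z0+z1)/2)[:2]
    f=lambda q: np.abs(down(ringmask(n,q[0]/1000,q[1]/1000,z0,z1,ro,ri,box),box)-obs).sum()
    best=None
    for dx in (-6,0,6):
      for dy in (-6,0,6):
        r=minimize(f,np.array(p0)*1000+[dx,dy],method="Nelder-Mead",options=dict(initial_simplex=np.array(p0)*1000+np.array([[dx,dy],[dx+4,dy],[dx,dy+4]]),xatol=.05,fatol=.05))
        if best is None or r.fun<best.fun: best=r
    return best.x,best.fun,obs.sum()
E
python3 - <<'E'
from fit import *
T=cv2.imread("pics/top0.png")[:,:,::-1];Sd=cv2.imread("pics/side0.png")[:,:,::-1]
R={"collar":(.03,.029,.022,(187,178),(266,310)),"piston":(.018,.032,.018,(307,230),(353,228)),"spacer":(.014,.029,.014,(208,241),(358,301)),
"tub":(.02,.0225,None,(259,173),(283,252))}
for k,(h,ro,ri,a,b) in R.items():
    print(k,"top",fitring("top",T,a,0,h,ro,ri),"side",fitring("side",Sd,b,0,h,ro,ri,w=28))
E
```

```text
Traceback (most recent call last):
  File "fit.py", line 31, in fitring
    r=minimize(f,np.array(p0)*1000+[dx,dy],method="Nelder-Mead",options=dict(initial_simplex=np.array(p0)*1000+np.array([[dx,dy],[dx+4,dy],[dx,dy+4]]),xatol=.05,fatol=.05))
  File "fit.py", line 27, in <lambda>
    f=lambda q: np.abs(down(ringmask(n,q[0]/1000,q[1]/1000,z0,z1,ro,ri,box),box)-obs).sum()
                            ~~~~~~~~^^^^^^^^^^^^^^^^^^^^^^^^^^^^^^^^^^^^^^^
  File "fit.py", line 14, in ringmask
    a=np.zeros(sz,np.uint8);b=a.copy();fillp(a,hull(n,circ(x,y,z0,ri),box),1);fillp(b,hull(n,circ(x,y,z1,ri),box),1)
                                                                                      ~~~~^^^^^^^^^^^^^^^^^^^^^^^
  File "fit.py", line 7, in hull
    p=(proj(n,pts)-np.array(box[:2])+0.5)*S-0.5
       ~~~~^^^^^^^
  File "h.py", line 10, in proj
    K,rv,t=cal(n);return cv2.projectPoints(np.array(P,float).reshape(-1,1,3),rv,t,K,None)[0].reshape(-1,2)
           ~~~^^^
  File "h.py", line 4, in cal
    c=optics.calibration(n); K=np.array(c["mtx"]);rv=np.array(c["rvec"],float);t=np.array(c["tvec"],float).ravel()
ValueError: time passes only in moves, steps and waits
```

```bash
sed -i 's/^def cal(n):/import functools\n@functools.lru_cache(None)\ndef cal(n):/' h.py
python3 - <<'E'
from fit import *
T=cv2.imread("pics/top0.png")[:,:,::-1];Sd=cv2.imread("pics/side0.png")[:,:,::-1]
R={"collar":(.03,.029,.022,(187,178),(266,310)),"piston":(.018,.032,.018,(307,230),(353,228)),"spacer":(.014,.029,.014,(208,241),(358,301)),
"tub":(.02,.0225,None,(259,173),(283,252))}
for k,(h,ro,ri,a,b) in R.items():
    print(k,"top",fitring("top",T,a,0,h,ro,ri),"side",fitring("side",Sd,b,0,h,ro,ri,w=24))
print(readout.get_state()["time"])
E
```

```text
collar top (array([597.54325242, 374.32693017]), np.float64(59.02777862548828), np.float32(191.0)) side (array([598.47390457, 367.10223026]), np.float64(95.22222900390625), np.float32(657.0))
piston top (array([437.92146156,  24.40775809]), np.float64(85.80555725097656), np.float32(355.0)) side (array([438.28257397,  16.21927151]), np.float64(124.47221374511719), np.float32(329.0))
spacer top (array([411.79031931, 313.33464833]), np.float64(102.16667175292969), np.float32(356.0)) side (array([412.22986355, 307.09393297]), np.float64(253.6666717529297), np.float32(629.0))
tub top (array([604.78189594, 163.91388567]), np.float64(332.4444580078125), np.float32(250.0)) side (array([607.56517748, 153.86407495]), np.float64(469.22222900390625), np.float32(619.0))
1.2
```

```bash
python3 - <<'E'
from fit import *
T=cv2.imread("pics/top0.png");Sd=cv2.imread("pics/side0.png")
def ov(im,n,items,box,s):
    c=cv2.resize(im[box[1]:box[3],box[0]:box[2]],None,fx=s,fy=s,interpolation=cv2.INTER_NEAREST)
    for (x,y,h,ro,ri) in items:
        for z,r,col in ((0,ro,(0,0,255)),(h,ro,(255,0,255)),(h,ri,(0,255,0))):
            p=(proj(n,circ(x,y,z,r))-np.array(box[:2])+.5)*s-.5
            cv2.polylines(c,[np.round(p).astype(np.int32)],True,col,1)
    return c
a=ov(T,"top",[(.5975,.3743,.03,.029,.022)],(166,157,206,197),8)
b=ov(T,"top",[(.4379,.0244,.018,.032,.018)],(287,210,327,250),8)
c=ov(Sd,"side",[(.5985,.3671,.03,.029,.022)],(246,290,286,330),8)
d=ov(Sd,"side",[(.4383,.0162,.018,.032,.018)],(333,208,373,248),8)
cv2.imwrite("pics/ov.png",np.vstack([np.hstack([a,b]),np.hstack([c,d])])[:640])
E
python3 -c "
import cv2;i=cv2.imread('pics/ov.png');cv2.imwrite('pics/ov.png',cv2.resize(i,(600,600)))"
```

```text
(no output)
```

View pics/ov.png

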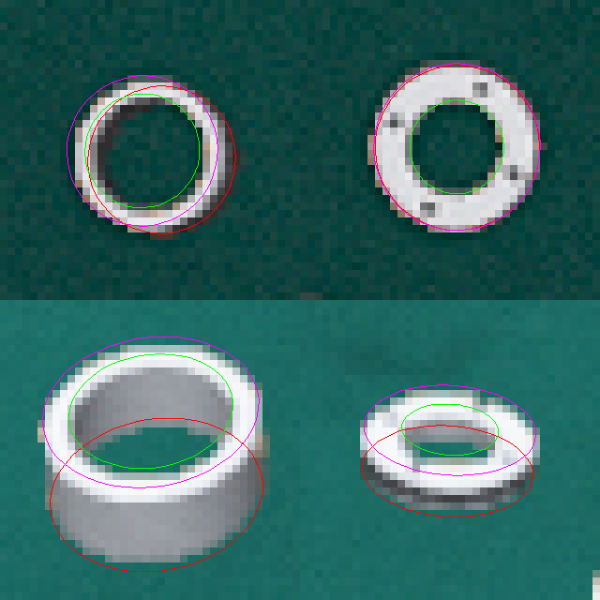

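```bash
cat >> fit.py <<'E'
def annmask(n,x,y,z,ro,ri,box):
    sz=((box[3]-box[1])*S,(box[2]-box[0])*S);m=np.zeros(sz,np.uint8)
    fillp(m,hull(n,circ(x,y,z,ro),box),1);fillp(m,hull(n,circ(x,y,z,ri),box),0) if ri else None
    return m
def fitann(n,im,px,z,ro,ri,w=20,lo=150,hi=225):
    box=(int(px[0])-w,int(px[1])-w,int(px[0])+w,int(px[1])+w)
    c=im[box[1]:box[3],box[0]:box[2]].astype(float)
    obs=np.clip((c.min(2)-lo)/(hi-lo),0,1)
    p0=ray(n,px,z)[:2]*1000
    f=lambda q: np.abs(down(annmask(n,q[0]/1000,q[1]/1000,z,ro,ri,box),box)-obs).sum()
    best=None
    for dx in (-5,0,5):
      for dy in (-5,0,5):
        r=minimize(f,p0+[dx,dy],method="Nelder-Mead",options=dict(initial_simplex=p0+np.array([[dx,dy],[dx+4,dy],[dx,dy+4]]),xatol=.05,fatol=.02))
        if best is None or r.fun<best.fun: best=r
    return np.round(best.x,1),round(best.fun,1),round(float(obs.sum()),1)
E
python3 - <<'E'
from fit import *
T=cv2.imread("pics/top0.png")[:,:,::-1];Sd=cv2.imread("pics/side0.png")[:,:,::-1]
R={"collar":(.03,.029,.022,(186,177),(266,303)),"piston":(.018,.032,.018,(307,229),(353,226)),"spacer":(.014,.029,.014,(208,241),(358,300))}
for k,(h,ro,ri,a,b) in R.items():
  for lo,hi in ((90,220),(130,230)):
    print(k,"top",fitann("top",T,a,h,ro,ri,lo=lo,hi=hi),"side",fitann("side",Sd,b,h,ro,ri,lo=max(lo,150),hi=hi))
crop("t",T,(270,155,330,215),10,"pics/st.png"); crop("s",Sd,(275,185,335,245),10,"pics/ss.png")
E
```

```text
collar top (array([595.4, 371.6]), np.float64(27.8), 107.1) side (array([597.2, 372.2]), np.float64(30.3), 210.7)
collar top (array([595.6, 371.8]), np.float64(50.5), 83.9) side (array([597.2, 372.2]), np.float64(27.9), 204.2)
piston top (array([437.3,  25.6]), np.float64(42.8), 221.1) side (array([438.2,  25.1]), np.float64(21.0), 158.5)
piston top (array([437.8,  25.1]), np.float64(78.9), 184.4) side (array([438.3,  25.2]), np.float64(20.4), 153.4)
spacer top (array([411.3, 312.3]), np.float64(28.9), 215.6) side (array([412.4, 313.5]), np.float64(17.4), 318.8)
spacer top (array([411.8, 312.8]), np.float64(61.7), 182.7) side (array([412.6, 313.5]), np.float64(16.1), 313.2)
```

View pics/st.png

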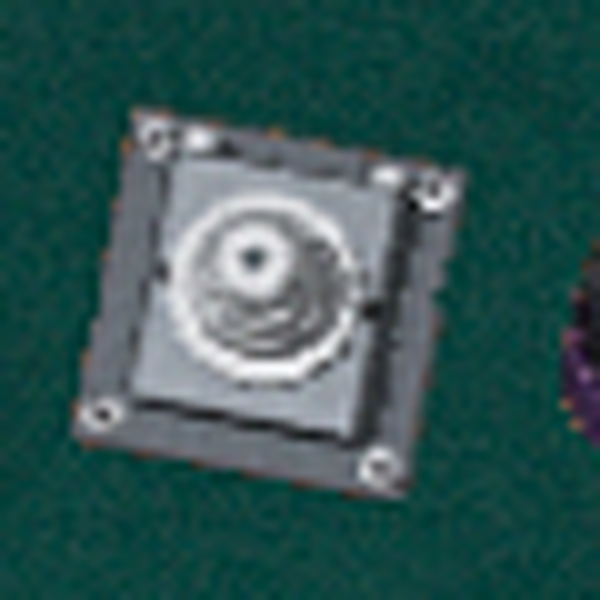

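View pics/ss.png

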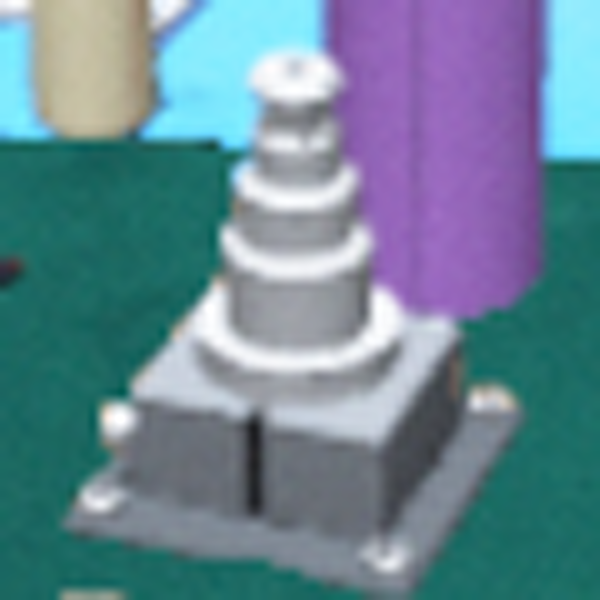

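```bash
python3 - <<'E'
from fit import *
T=cv2.imread("pics/top0.png")[:,:,::-1];Sd=cv2.imread("pics/side0.png")[:,:,::-1]
f=lambda u,v,x0=270,y0=155:((u+.5)/10-.5+x0,(v+.5)/10-.5+y0)
P=[ray("top",f(*c),.01)[:2]*1000 for c in ((132,110),(465,172),(405,497),(75,432))]
P=np.array(P);print(np.round(P,1),"c",P.mean(0),"len",[np.linalg.norm(P[i]-P[(i+1)%4]) for i in range(4)])
d=(P[0]+P[3]-P[1]-P[2]);print("stand axis toward +y dir",d/np.linalg.norm(d)); d2=P[0]+P[1]-P[2]-P[3];print(d2/np.linalg.norm(d2))
print("head",ray("top",f(252,257),.13)*1000)
# head on side: top face
print("side head",ray("side",f(295,75,275,185),.13)*1000)
print(fitann("top",T,f(263,288),.055,.027,None,w=14,lo=140,hi=230))
# side plate corners: left(68,525) bottom(412,592) right(520,410)
Q=np.array([ray("side",f(u,v,275,185),.008)[:2]*1000 for u,v in((66,522),(412,590),(522,412))]);print(np.round(Q,1),(Q[0]+Q[2])/2)
for u,v,nm in ((710,118,'lid'),):
    print(nm,ray("top",(160+u/4,155+v/4),.195))
E
```

```text
[[625.1  92. ]
 [604.4  -4.7]
 [509.9  15.1]
 [531.3 110.6]] c [567.68115305  53.23022341] len [np.float64(98.90508174767324), np.float64(96.56284626939365), np.float64(97.82826013494693), np.float64(95.6480255555407)]
stand axis toward +y dir [0.21369074 0.97690136]
[ 0.97980542 -0.19995336]
head [567.79728331  53.62429733 130.        ]
side head [568.16703545  53.80465554 130.        ]
(array([567.6,  54. ]), np.float64(202.7), 148.7)
[[626.2  87.3]
 [529.9 106.9]
 [510.6  15.2]] [568.36404704  51.24147504]
lid [ 0.5469306  -0.05746809  0.195     ]
```

```bash
cat > go.py <<'E'
# usage: python3 go.py x y z yawdeg  -> shift in tool axes (mm) from current pose and turn
import sys
from h import *
from scipy.spatial.transform import Rotation as Ro
s=readout.get_state();p=np.array(s["eef_pos"]);R=Ro.from_quat(s["tcp_rot"])
print("t",s["time"],"p",np.round(p*1000,1),"yaw",round(np.degrees(np.arctan2(*R.as_matrix()[[1,0],0])),2),"tilt",np.round(R.as_matrix()[:,2],4),"op",round(s["opening"],3),"F",np.round(s["contact_force"],1))
if len(sys.argv)>3:
    t=np.array([float(a) for a in sys.argv[1:4]]);yaw=float(sys.argv[4]) if len(sys.argv)>4 else -12
    Rt=Ro.from_euler("z",yaw,degrees=True)*Ro.from_quat([1,0,0,0])
    d=R.inv().apply(t-p*1000);print("shift",np.round(d,1),"dist",round(np.linalg.norm(d),1),"turn",np.round((R.inv()*Rt).as_rotvec(),4))
E
python3 -m crank '0 0 -8 0 0 -0.178; 0 0 -8 0 0 -0.178; 0 0 -8 0 0 -0.178; 0 0 -8 0 0 -0.178; 0 0 -8 0 0 -0.178' 1 40; python3 go.py 596.3 372 270
```

```text
time: 1.82
eef_pos: [0.3044, -0.6024, 0.2716]
tcp_rot: [0.995, -0.103, -0.0, -0.0]
contact_force: [0.2, -0.2, 0.4]
opening: 1.002
t 1.825 p [ 304.4 -602.4  271.6] yaw -11.87 tilt [-0.  0. -1.] op 1.002 F [ 0.2 -0.2  0.4]
shift [   85.3 -1013.6     1.6] dist 1017.2 turn [-0.      0.      0.0023]
```

```bash
M='python3 -m crank'; for i in 1; do :; done
python3 -m crank '4.7 -56 0 0 0 0; 4.7 -56 0 0 0 0; 4.7 -56 0 0 0 0; 4.7 -56 0 0 0 0; 4.7 -56 0 0 0 0'; python3 go.py 596.3 372 270
```

```text
time: 2.45
eef_pos: [0.3869, -0.332, 0.2715]
tcp_rot: [0.994, -0.107, 0.0, 0.0]
contact_force: [-0.0, -0.2, -0.0]
opening: 0.999
t 2.45 p [ 386.9 -332.   271.5] yaw -12.23 tilt [ 6.e-04 -4.e-04 -1.e+00] op 0.999 F [-0.  -0.2 -0. ]
shift [  55.6 -732.4    1.4] dist 734.5 turn [ 0.0003 -0.0007 -0.004 ]
```

```bash

python3 -m crank '4.3 -56 0 0 0 0; 4.3 -56 0 0 0 0; 4.3 -56 0 0 0 0; 4.3 -56 0 0 0 0; 4.3 -56 0 0 0 0' >/dev/null; python3 -m crank '4.3 -56 0 0 0 0; 4.3 -56 0 0 0 0; 4.3 -56 0 0 0 0; 4.3 -56 0 0 0 0; 4.3 -56 0 0 0 0'; python3 go.py 596.3 372 14
```

```text
time: 3.7
eef_pos: [0.5473, 0.2064, 0.2716]
tcp_rot: [0.994, -0.106, 0.0, -0.0]
contact_force: [0.9, 0.0, 0.7]
opening: 0.998
t 3.7 p [547.3 206.4 271.6] yaw -12.19 tilt [ 9.e-04 -1.e-04 -1.e+00] op 0.998 F [0.9 0.  0.7]
shift [  12.7 -172.1  257.7] dist 310.2 turn [-0.0001 -0.0009 -0.0033]
```

```bash

python3 -m crank '3.2 -43 30 0 0 0; 3.2 -43 40 0 0 0; 3.2 -43 40 0 0 0; 3.2 -43 40 0 0 0; 0 0 20 0 0 0'; python3 go.py 596.3 372 14
python3 - <<'E'
from h import *
T=optics.read_camera("top");Sd=optics.read_camera("side")
cv2.imwrite("pics/t1.png",np.hstack([cv2.resize(T[130:230,130:260,::-1],None,fx=3,fy=3),cv2.resize(Sd[200:333,200:330,::-1],None,fx=3,fy=3)[:300]]))
E
```

```text
time: 4.32
eef_pos: [0.5944, 0.3718, 0.0974]
tcp_rot: [0.994, -0.105, -0.002, 0.001]
contact_force: [-0.6, -0.3, -0.8]
opening: 1.0
t 4.325 p [594.4 371.8  97.4] yaw -12.03 tilt [-0.0041 -0.0015 -1.    ] op 1.0 F [-0.6 -0.3 -0.8]
shift [ 2.2 -0.8 83.4] dist 83.4 turn [ 0.0023  0.0037 -0.0005]
```

View pics/t1.png

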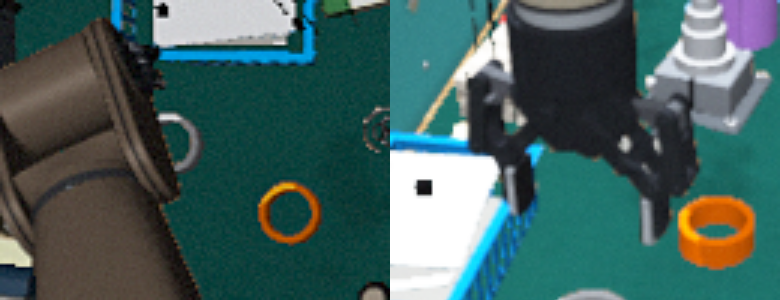

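```bash
python3 - <<'E'
from h import *
for z in (0,.05): print(ray("top",(190,150.5),z),ray("side",(205,318),z),ray("side",(244,250),z))
E
```

```text
[0.67811582 0.36484798 0.        ] [0.7207008  0.39036872 0.        ] [0.71085701 0.14869803 0.        ]
[0.66937932 0.35283756 0.05      ] [0.69562058 0.4382912  0.05      ] [0.68659946 0.21681752 0.05      ]
```

```bash

python3 -m crank '2 -0.5 20 0.002 0.003 0; 0 0 30 0 0 0; 0 0 25 0 0 0; 0 0 8 0 0 0; 0 0 0 0 0 0' 0.7 40; python3 go.py 596.3 372 14
python3 - <<'E'
from h import *
Sd=optics.read_camera("side")
crop("s",Sd,(200,190,360,340),4,"pics/t2.png")
E
```

```text
time: 5.05
eef_pos: [0.5981, 0.3698, 0.0181]
tcp_rot: [0.994, -0.106, 0.001, -0.001]
contact_force: [-0.9, -0.0, 0.2]
opening: 0.85
t 5.05 p [598.1 369.8  18.1] yaw -12.22 tilt [ 0.003   0.0012 -1.    ] op 0.85 F [-0.9 -0.   0.2]
shift [-2.3 -1.8  4.1] dist 5.0 turn [-0.0017 -0.0027 -0.0039]
```

View pics/t2.png

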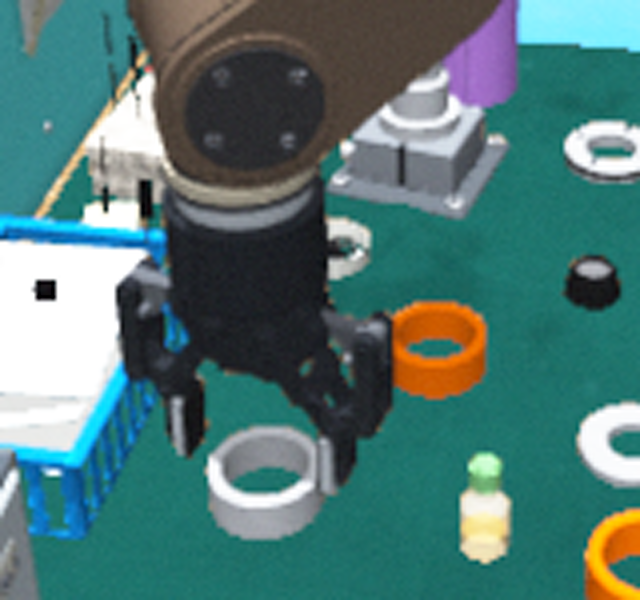

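```bash

python3 -m crank '-2.3 -1.8 4 -0.0017 -0.0027 -0.003; 0 0 0 0 0 0' ; python3 go.py 596.3 372 14
```

```text
time: 5.35
eef_pos: [0.5964, 0.3727, 0.0149]
tcp_rot: [0.995, -0.105, 0.0, -0.0]
contact_force: [0.2, -0.9, -0.8]
opening: 0.85
t 5.35 p [596.4 372.7  14.9] yaw -12.01 tilt [ 1.1e-03  6.0e-04 -1.0e+00] op 0.85 F [ 0.2 -0.9 -0.8]
shift [0.1 0.7 0.9] dist 1.1 turn [-0.0008 -0.0009 -0.0001]
```

```bash

python3 -m crank '0 0 0 0 0 0; 0 0 0 0 0 0; 0 0 0 0 0 0;0 0 0 0 0 0' -1 40 ; python3 go.py 596.3 372 14
python3 - <<'E'
from h import *
Sd=optics.read_camera("side")
crop("s",Sd,(200,190,360,340),4,"pics/t3.png")
E
```

```text
time: 5.85
eef_pos: [0.5966, 0.3727, 0.0152]
tcp_rot: [0.994, -0.105, 0.001, -0.0]
contact_force: [-0.7, 0.8, 5.2]
opening: 0.66
t 5.85 p [596.6 372.7  15.2] yaw -12.03 tilt [ 1.1e-03  9.0e-04 -1.0e+00] op 0.66 F [-0.7  0.8  5.2]
shift [-0.1  0.7  1.2] dist 1.4 turn [-0.0011 -0.0009 -0.0005]
```

View pics/t3.png

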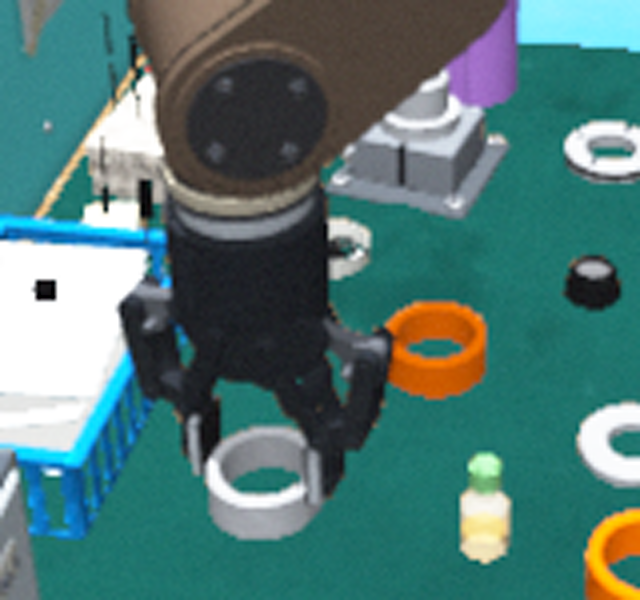

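```bash

python3 -m crank '0 0 -5 0 0 0; 0 0 -30 0 0 0; 0 0 -50 0 0 0; 0 0 -50 0 0 0; 0 0 -40 0 0 0' -1 60 ; python3 go.py 568 53.6 185
```

```text
time: 6.52
eef_pos: [0.5957, 0.3717, 0.1893]
tcp_rot: [0.994, -0.105, -0.0, 0.0]
contact_force: [-0.8, 0.6, -4.5]
opening: 0.654
t 6.525 p [595.7 371.7 189.3] yaw -12.05 tilt [-9.e-04 -8.e-04 -1.e+00] op 0.654 F [-0.8  0.6 -4.5]
shift [ 39.3 316.9   4.6] dist 319.3 turn [ 0.0009  0.0007 -0.0008]
```

```bash

python3 -m crank '5 40 0 0 0 0; 6 48 0 0 0 0; 6 48 0 0 0 0; 6 48 0 0 0 0; 6 48 0 0 0 0' >/dev/null; python3 -m crank '5 45 0 0 0 0; 5 38 0 0 0 0; 0 0 0 0 0 0;0 0 0 0 0 0' ; python3 go.py 568 53.6 180
python3 - <<'E'
from h import *
Sd=optics.read_camera("side");T=optics.read_camera("top")
crop("s",Sd,(240,90,400,240),4,"pics/t4.png");crop("s",T,(240,130,360,240),5,"pics/t5.png")
E
```

```text
time: 7.65
eef_pos: [0.5678, 0.0562, 0.1878]
tcp_rot: [0.994, -0.105, -0.001, -0.0]
contact_force: [1.0, 0.6, -4.2]
opening: 0.653
t 7.65 p [567.8  56.2 187.8] yaw -12.06 tilt [-2.1e-03  8.0e-04 -1.0e+00] op 0.653 F [ 1.   0.6 -4.2]
shift [0.8 2.5 7.8] dist 8.2 turn [-0.0003  0.0022 -0.0011]
```

View pics/t4.png

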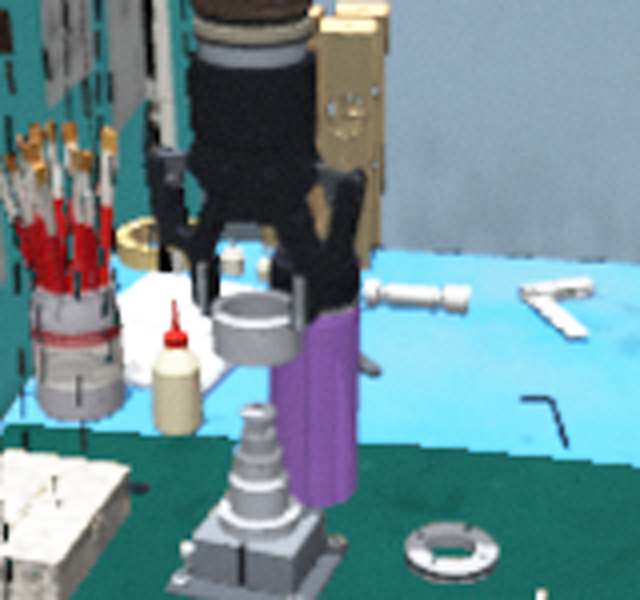

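View pics/t5.png

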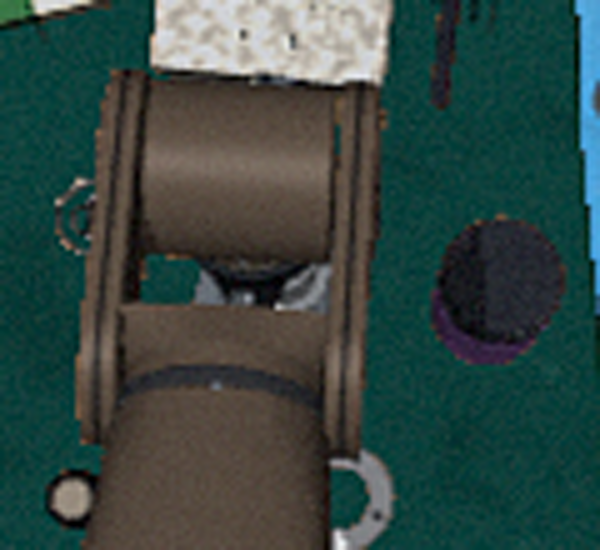

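```bash
cat > chk.py <<'E'
import sys
from fit import *
# overlay ring predicted: x y zbot h ro ri box
a=[float(v) for v in sys.argv[1:7]];box=[int(v) for v in sys.argv[7:11]];fn=sys.argv[11]
im=optics.read_camera("side")[:,:,::-1];s=6
c=cv2.resize(im[box[1]:box[3],box[0]:box[2]],None,fx=s,fy=s,interpolation=cv2.INTER_CUBIC)
x,y,z,h,ro,ri=a
for x_,y_,z_,r,col in ((x,y,z,ro,(0,0,255)),(x,y,z+h,ro,(255,0,255)),(x,y,z+h,ri,(0,255,0)),(.568,.0536,.1275,.012,(0,255,255)),(.568,.0536,.055,.027,(0,255,255))):
    p=(proj("side",circ(x_,y_,z_,r))-np.array(box[:2])+.5)*s-.5
    cv2.polylines(c,[np.round(p).astype(np.int32)],True,col,1)
cv2.imwrite(fn,c)
E
python3 chk.py .5678 .0562 .1728 .03 .029 .022 270 140 350 235 pics/t6.png
```

```text
(no output)
```

View pics/t6.png

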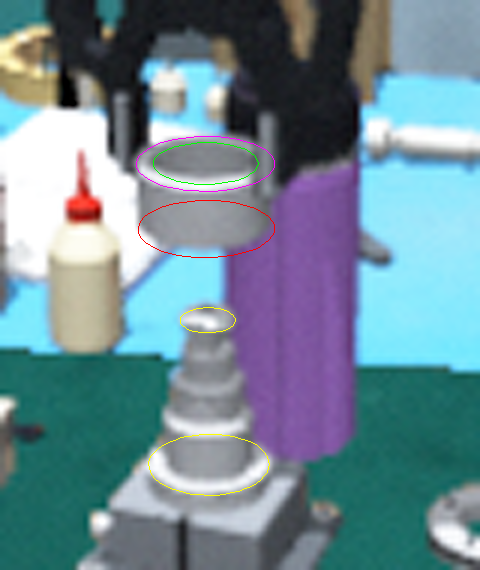

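```bash

python3 -m crank '0.8 1.7 10 0 0.002 0; 0 0 20 0 0 0; 0 0 25 0 0 0; 0 0 20 0 0 0; 0 0 5 0 0 0' ; python3 go.py 568 54.6 70
python3 chk.py .568 .0546 .0928 .03 .029 .022 270 140 350 235 pics/t7.png
```

```text
time: 8.43
eef_pos: [0.5675, 0.0544, 0.1063]
tcp_rot: [0.994, -0.105, -0.001, 0.0]
contact_force: [0.1, 1.0, -3.8]
opening: 0.652
t 8.425 p [567.5  54.4 106.3] yaw -12.03 tilt [-2.7e-03  2.0e-04 -1.0e+00] op 0.652 F [ 0.1  1.  -3.8]
shift [ 0.5 -0.3 36.3] dist 36.3 turn [ 0.0004  0.0027 -0.0005]
```

View pics/t7.png

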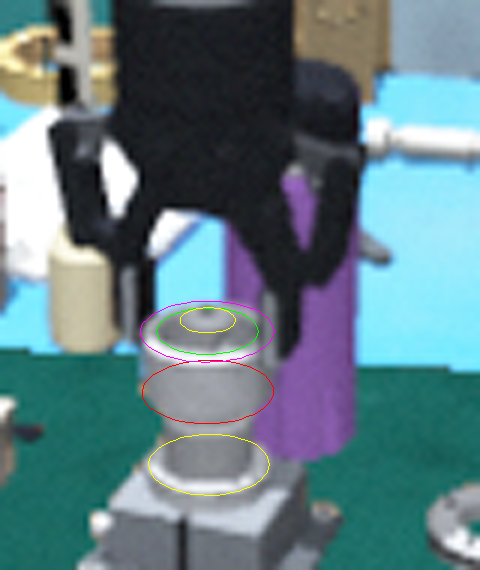

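```bash

python3 -m crank '0 0 5 0 0.002 0; 0 0 5 0 0 0; 0 0 4 0 0 0' ; python3 go.py 568 54.6 70
```

```text
time: 8.85
eef_pos: [0.5696, 0.0542, 0.0955]
tcp_rot: [0.994, -0.105, 0.003, 0.0]
contact_force: [-1.3, 0.1, -3.6]
opening: 0.653
t 8.85 p [569.6  54.2  95.5] yaw -12.03 tilt [ 5.2e-03 -7.0e-04 -1.0e+00] op 0.653 F [-1.3  0.1 -3.6]
shift [-1.8 -0.  25.5] dist 25.6 turn [-0.0004 -0.0052 -0.0005]
```

```bash

python3 -m crank '0 0 4 0 0 0; 0 0 4 0 0 0; 0 0 4 0 0 0' ; python3 go.py 568 54.6 70
```

```text
time: 9.22
eef_pos: [0.5693, 0.0542, 0.083]
tcp_rot: [0.994, -0.105, 0.002, 0.0]
contact_force: [-0.9, 0.9, -4.5]
opening: 0.65
t 9.225 p [569.3  54.2  83. ] yaw -12.03 tilt [ 4.2e-03 -6.0e-04 -1.0e+00] op 0.65 F [-0.9  0.9 -4.5]
shift [-1.5 -0.1 13. ] dist 13.1 turn [-0.0003 -0.0043 -0.0006]
```

```bash

python3 -m crank '-0.7 0 4 0 -0.004 0; 0 0 4 0 0 0; 0 0 3 0 0 0; 0 0 1 0 0 0; 0 0 0 0 0 0' ; python3 go.py 568 54.6 70
python3 chk.py .568 .0536 .055 .03 .029 .022 270 140 350 235 pics/t8.png
```

```text
time: 9.85
eef_pos: [0.5687, 0.0544, 0.0712]
tcp_rot: [0.994, -0.105, 0.0, -0.0]
contact_force: [0.2, -0.1, -5.5]
opening: 0.653
t 9.85 p [568.7  54.4  71.2] yaw -12.03 tilt [ 4.e-04  3.e-04 -1.e+00] op 0.653 F [ 0.2 -0.1 -5.5]
shift [-0.7 -0.1  1.2] dist 1.4 turn [-0.0003 -0.0003 -0.0005]
```

View pics/t8.png

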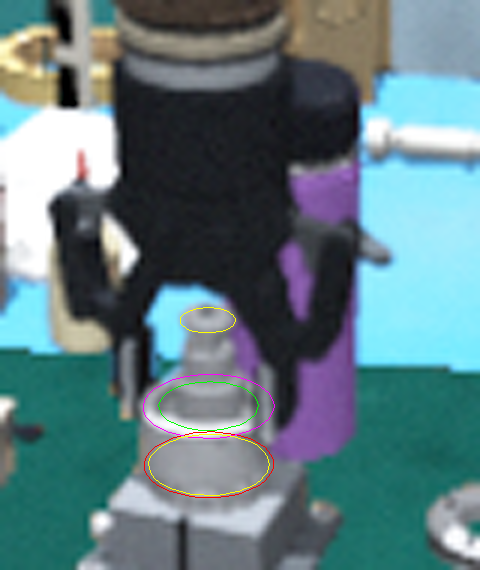

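```bash

python3 -m crank '0 0 1.5 0 0 0; 0 0 0 0 0 0' ; python3 go.py 568 54.6 70
```

```text
time: 10.15
eef_pos: [0.5691, 0.0543, 0.0704]
tcp_rot: [0.994, -0.105, 0.001, -0.0]
contact_force: [-1.5, -0.3, 0.3]
opening: 0.66
t 10.15 p [569.1  54.3  70.4] yaw -12.03 tilt [ 1.e-03  1.e-04 -1.e+00] op 0.66 F [-1.5 -0.3  0.3]
shift [-1.1 -0.   0.4] dist 1.2 turn [-0.0004 -0.001  -0.0005]
```

```bash

python3 -m crank '0 0 0 0 0 0; 0 0 0 0 0 0; 0 0 -30 0 0 0; 0 0 -50 0 0 0; 0 0 -50 0 0 0' 0.8 40; python3 go.py 437.9 25.2 150
python3 chk.py .568 .0536 .055 .03 .029 .022 270 140 350 235 pics/t9.png
```

```text
time: 10.78
eef_pos: [0.5687, 0.0543, 0.2013]
tcp_rot: [0.994, -0.105, 0.0, -0.0]
contact_force: [1.1, -0.4, 0.5]
opening: 0.899
t 10.775 p [568.7  54.3 201.3] yaw -12.03 tilt [ 7.e-04  2.e-04 -1.e+00] op 0.899 F [ 1.1 -0.4  0.5]
shift [-121.9   55.7   51.2] dist 143.4 turn [-0.0004 -0.0006 -0.0006]
```

View pics/t9.png

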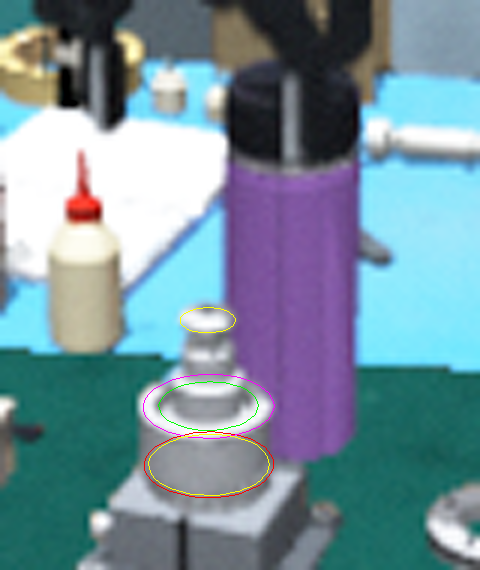

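```bash

python3 -m crank '-30.5 14 0 0 0 0; -30.5 14 0 0 0 0; -30.5 14 25 0 0 0; -30.5 14 25 0 0 0; 0 0 30 0 0 0' >/dev/null; python3 -m crank '0 0 40 0 0 0; 0 0 20 0 0 0; 0 0 0 0 0 0'; python3 go.py 437.9 25.2 2
python3 chk.py .4379 .0252 .0 .018 .032 .018 300 170 400 260 pics/t10.png
```

```text
time: 11.82
eef_pos: [0.4365, 0.0252, 0.0584]
tcp_rot: [0.994, -0.105, -0.001, -0.0]
contact_force: [-0.4, 0.4, 1.2]
opening: 0.9
t 11.825 p [436.5  25.2  58.4] yaw -12.04 tilt [-2.9e-03  8.0e-04 -1.0e+00] op 0.9 F [-0.4  0.4  1.2]
shift [ 1.5 -0.3 56.4] dist 56.4 turn [-0.0002  0.003  -0.0007]
```

View pics/t10.png

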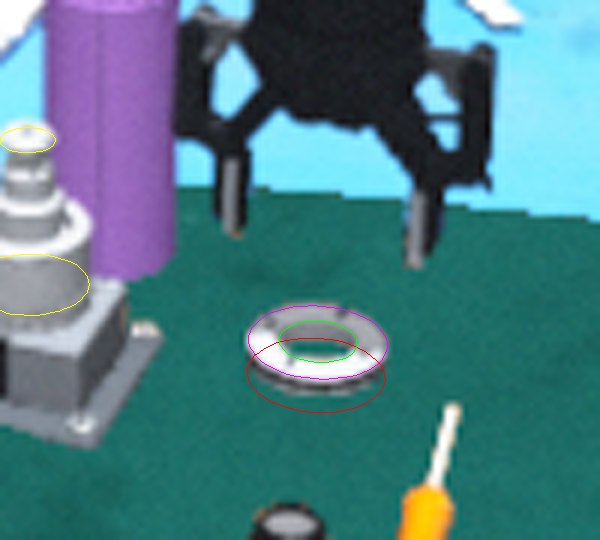

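```bash

python3 -m crank '1.2 0 20 0 0.002 0; 0 0 20 0 0 0; 0 0 12 0 0 0;0 0 3 0 0 0; 0 0 0 0 0 0'; python3 go.py 437.9 25.2 2
```

```text
time: 12.5
eef_pos: [0.4396, 0.0247, 0.0053]
tcp_rot: [0.994, -0.105, 0.002, 0.0]
contact_force: [-0.3, -0.9, 0.3]
opening: 0.901
t 12.5 p [439.6  24.7   5.3] yaw -12.03 tilt [ 3.5e-03 -4.0e-04 -1.0e+00] op 0.901 F [-0.3 -0.9  0.3]
shift [-1.8 -0.2  3.3] dist 3.7 turn [-0.0004 -0.0035 -0.0005]
```

```bash

python3 -m crank '-1 0 3 0 -0.003 0; 0 0 0 0 0 0' >/dev/null;python3 go.py 437.9 25.2 2; python3 -m crank '0 0 0 0 0 0; 0 0 0 0 0 0; 0 0 0 0 0 0;0 0 0 0 0 0' -1 60; python3 go.py 437.9 25.2 2
python3 chk.py .4379 .0252 .0 .018 .032 .018 300 170 400 260 pics/t11.png
```

```text
t 12.75 p [438.1  25.    1.9] yaw -12.03 tilt [-3.e-04  4.e-04 -1.e+00] op 0.902 F [-0.8  0.2  0.5]
shift [-0.2 -0.2 -0.1] dist 0.3 turn [-0.0004  0.0004 -0.0005]
time: 13.25
eef_pos: [0.4382, 0.025, 0.0027]
tcp_rot: [0.995, -0.105, -0.001, -0.0]
contact_force: [-3.7, 0.0, 7.4]
opening: 0.731
t 13.25 p [438.2  25.    2.7] yaw -12.01 tilt [-1.2e-03  4.0e-04 -1.0e+00] op 0.731 F [-3.7  0.   7.4]
shift [-0.3 -0.2  0.7] dist 0.8 turn [-0.0001  0.0013 -0.0002]
```

View pics/t11.png

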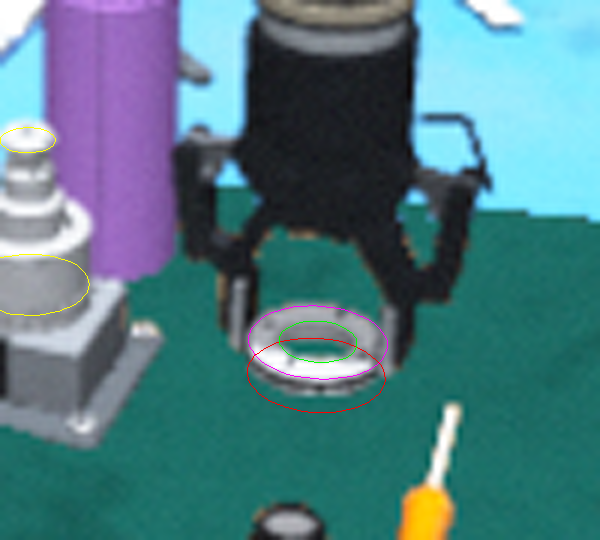

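```bash

python3 -m crank '0 0 -5 0 0 0; 0 0 -30 0 0 0; 0 0 -50 0 0 0; 0 0 -50 0 0 0; 0 0 -35 0 0 0' ; python3 go.py 568.4 54.2 165
```

```text
time: 13.92
eef_pos: [0.4379, 0.0249, 0.1733]
tcp_rot: [0.994, -0.105, 0.0, -0.0]
contact_force: [1.0, -0.2, -3.8]
opening: 0.724
t 13.925 p [437.9  24.9 173.3] yaw -12.03 tilt [ 6.e-04  2.e-04 -1.e+00] op 0.724 F [ 1.  -0.2 -3.8]
shift [121.5 -55.8   8.4] dist 134.0 turn [-0.0003 -0.0006 -0.0005]
```

```bash

python3 -m crank '25 -11 0 0 0 0; 36 -17 0 0 0 0; 36 -17 0 0 0 0; 24.5 -11 5 0 0 0; 0 0 0 0 0 0' ; python3 go.py 568.4 54.2 165
python3 chk.py .568 .054 .1660 .018 .032 .018 270 130 350 235 pics/t12.png
```

```text
time: 14.55
eef_pos: [0.5686, 0.0547, 0.1647]
tcp_rot: [0.995, -0.105, -0.002, -0.0]
contact_force: [-0.7, -0.3, -5.3]
opening: 0.723
t 14.55 p [568.6  54.7 164.7] yaw -12.0 tilt [-3.9e-03  7.0e-04 -1.0e+00] op 0.723 F [-0.7 -0.3 -5.3]
shift [-0.1  0.5 -0.3] dist 0.6 turn [ 0.0001  0.004  -0.    ]
```

View pics/t12.png

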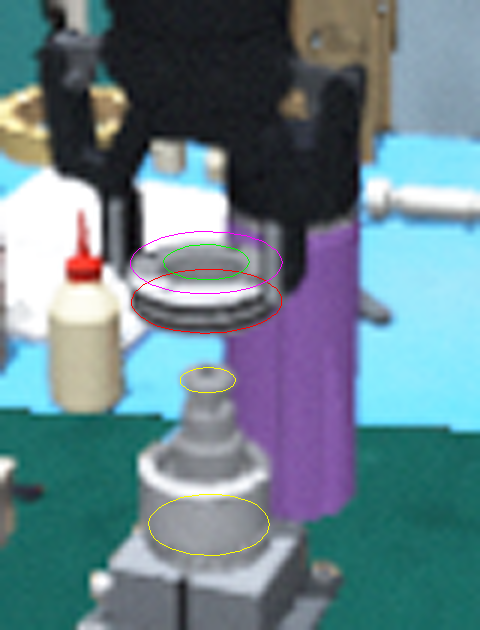

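```bash

python3 -m crank '0 0.5 10 0 0.003 0; 0 0 20 0 0 0; 0 0 18 0 0 0; 0 0 4 0 0 0; 0 0 0 0 0 0' ; python3 go.py 568.4 54.2 87
```

```text
time: 15.22
eef_pos: [0.5683, 0.0538, 0.114]
tcp_rot: [0.994, -0.105, 0.001, -0.0]
contact_force: [0.6, 0.5, -3.8]
opening: 0.724
t 15.225 p [568.3  53.8 114. ] yaw -12.04 tilt [ 1.2e-03 -1.0e-04 -1.0e+00] op 0.724 F [ 0.6  0.5 -3.8]
shift [ 0.  -0.4 27. ] dist 27.0 turn [-0.0002 -0.0012 -0.0007]
```

```bash

python3 -m crank '0 0 5 0 0 0; 0 0 5 0 0 0; 0 0 4 0 0 0;0 0 3 0 0 0' ; python3 go.py 568.4 54.2 87
```

```text
time: 15.72
eef_pos: [0.5685, 0.0539, 0.0973]
tcp_rot: [0.994, -0.105, 0.001, -0.0]
contact_force: [-0.2, 0.1, -4.4]
opening: 0.725
t 15.725 p [568.5  53.9  97.3] yaw -12.03 tilt [ 2.1e-03 -2.0e-04 -1.0e+00] op 0.725 F [-0.2  0.1 -4.4]
shift [-0.2 -0.3 10.3] dist 10.3 turn [-0.0003 -0.002  -0.0006]
```

```bash

python3 -m crank '0 0 4 0 -0.001 0; 0 0 3 0 0 0; 0 0 2 0 0 0;0 0 1 0 0 0; 0 0 0 0 0 0' ; python3 go.py 568.4 54.2 87
python3 chk.py .568 .0536 .085 .018 .032 .018 270 130 350 235 pics/t13.png
```

```text
time: 16.35
eef_pos: [0.5687, 0.0539, 0.0879]
tcp_rot: [0.994, -0.105, 0.001, -0.0]
contact_force: [-0.0, -0.8, -3.3]
opening: 0.728
t 16.35 p [568.7  53.9  87.9] yaw -12.03 tilt [ 0.0015  0.     -1.    ] op 0.728 F [-0.  -0.8 -3.3]
shift [-0.4 -0.2  0.9] dist 1.0 turn [-0.0003 -0.0014 -0.0005]
```

View pics/t13.png

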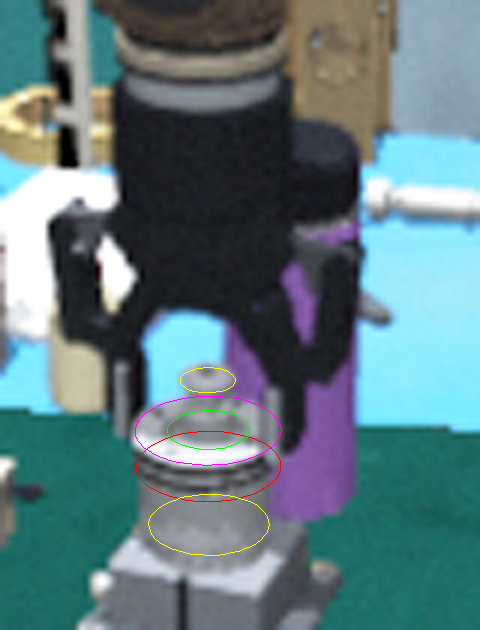

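```bash

python3 -m crank '0 0 1 0 0 0; 0 0 0.5 0 0 0; 0 0 0 0 0 0'; python3 -m crank '0 0 0 0 0 0; 0 0 0 0 0 0; 0 0 -30 0 0 0; 0 0 -50 0 0 0; 0 0 -40 0 0 0' 0.8 40; python3 go.py 412.1 313.2 120
python3 chk.py .568 .0536 .085 .018 .032 .018 270 130 350 235 pics/t14.png
```

```text
time: 16.77
eef_pos: [0.5688, 0.0539, 0.0878]
tcp_rot: [0.994, -0.105, 0.0, -0.0]
contact_force: [-3.8, 0.2, 5.9]
opening: 0.724
time: 17.4
eef_pos: [0.5692, 0.0538, 0.2082]
tcp_rot: [0.994, -0.105, 0.002, -0.0]
contact_force: [0.7, -0.2, -0.1]
opening: 0.904
t 17.4 p [569.2  53.8 208.2] yaw -12.03 tilt [ 3.8e-03 -1.0e-04 -1.0e+00] op 0.904 F [ 0.7 -0.2 -0.1]
shift [-208.1 -220.9   87.5] dist 315.8 turn [-0.0007 -0.0038 -0.0006]
```

View pics/t14.png

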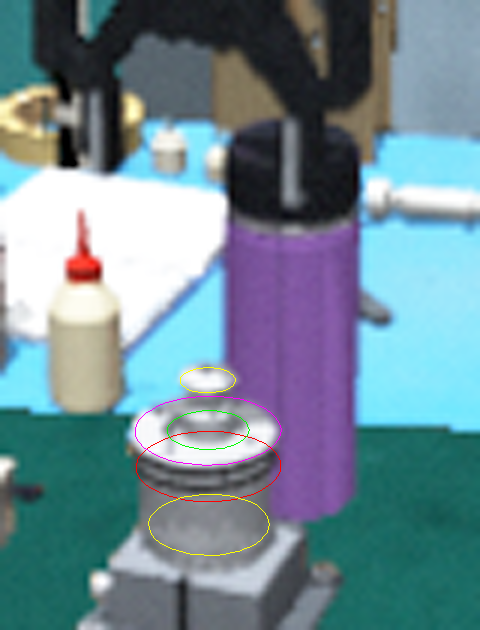

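```bash

python3 -m crank '-25 -27 0 0 -0.003 0; -37 -39 0 0 0 0; -37 -39 5 0 0 0; -37 -39 20 0 0 0; -37 -39 30 0 0 0' >/dev/null; python3 -m crank '-35 -38 30 0 0 0; 0 0 40 0 0 0; 0 0 20 0 0 0;0 0 0 0 0 0'; python3 go.py 412.1 313.2 2
python3 chk.py .4121 .3132 .0 .014 .029 .014 310 240 410 340 pics/t15.png
```

```text
time: 18.58
eef_pos: [0.4096, 0.313, 0.0596]
tcp_rot: [0.995, -0.105, -0.002, 0.001]
contact_force: [-0.2, 0.5, 0.4]
opening: 0.901
t 18.575 p [409.6 313.   59.6] yaw -12.01 tilt [-0.0049 -0.001  -1.    ] op 0.901 F [-0.2  0.5  0.4]
shift [ 2.7 -0.8 57.5] dist 57.6 turn [ 0.002   0.0046 -0.0002]
```

View pics/t15.png

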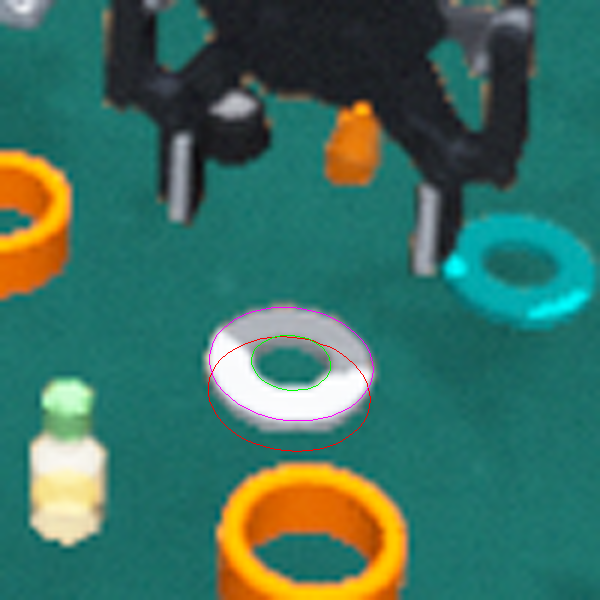

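```bash

python3 -m crank '1.5 -0.5 20 0.001 0.003 0; 0 0 20 0 0 0; 0 0 12 0 0 0;0 0 4 0 0 0; 0 0 0 0 0 0' >/dev/null; python3 go.py 412.1 313.2 1.5
```

```text
t 19.25 p [413.  313.8   6. ] yaw -12.04 tilt [ 0.0024  0.0014 -1.    ] op 0.9 F [-1.  -0.9  0.8]
shift [-0.7  0.8  4.5] dist 4.6 turn [-0.0019 -0.002  -0.0006]
```

```bash

python3 -m crank '-0.7 0.6 4 -0.0015 -0.002 0; 0 0 0 0 0 0' >/dev/null;python3 go.py 412.1 313.2 1.5; python3 -m crank '0 0 0 0 0 0; 0 0 0 0 0 0; 0 0 0 0 0 0;0 0 0 0 0 0;0 0 0 0 0 0' -1 60; python3 go.py 412.1 313.2 1.5
python3 chk.py .4121 .3132 .0 .014 .029 .014 310 240 410 340 pics/t16.png
```

```text
t 19.5 p [411.7 313.3   1.6] yaw -12.03 tilt [-7.e-04 -0.e+00 -1.e+00] op 0.903 F [-0.1  0.2 -0.4]
shift [ 0.4 -0.   0.1] dist 0.4 turn [ 0.0002  0.0007 -0.0005]
time: 20.12
eef_pos: [0.4122, 0.3136, 0.0024]
tcp_rot: [0.994, -0.105, -0.0, -0.0]
contact_force: [-1.6, -0.8, 4.9]
opening: 0.652
t 20.125 p [412.2 313.6   2.4] yaw -12.03 tilt [-0.e+00  4.e-04 -1.e+00] op 0.652 F [-1.6 -0.8  4.9]
shift [-0.   0.4  0.9] dist 1.0 turn [-0.0004  0.0001 -0.0005]
```

View pics/t16.png

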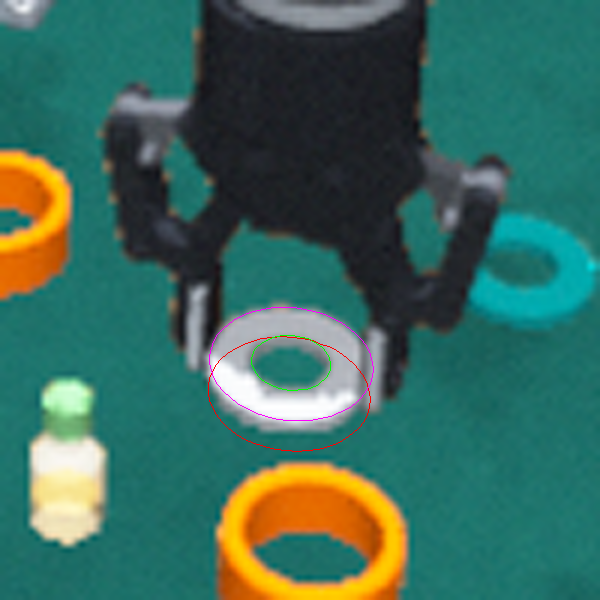

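```bash

python3 -m crank '0 0 -5 0 0 0; 0 0 -30 0 0 0; 0 0 -50 0 0 0; 0 0 -50 0 0 0; 0 0 -35 0 0 0' >/dev/null; python3 go.py 568.5 53.9 165
```

```text
t 20.8 p [411.9 313.3 173.4] yaw -12.03 tilt [ 1.e-03  8.e-04 -1.e+00] op 0.648 F [ 0.1 -0.5 -1.5]
shift [207.2 221.1   8.4] dist 303.1 turn [-0.001  -0.0008 -0.0006]
```

```bash

python3 -m crank '25 27 0 0 0 0; 37 39 0 0 0 0; 37 39 0 0 0 0; 37 39 0 0 0 0; 37 39 0 0 0 0' >/dev/null; python3 -m crank '33 37 6 0 0 0; 0 0 0 0 0 0;0 0 0 0 0 0'; python3 go.py 568.5 53.9 165
python3 chk.py .568 .054 .1660 .014 .029 .014 270 130 350 235 pics/t17.png
```

```text
time: 21.8
eef_pos: [0.5666, 0.0553, 0.1644]
tcp_rot: [0.994, -0.105, -0.001, -0.0]
contact_force: [-0.3, 0.3, -2.2]
opening: 0.652
t 21.8 p [566.6  55.3 164.4] yaw -12.07 tilt [-2.9e-03  6.0e-04 -1.0e+00] op 0.652 F [-0.3  0.3 -2.2]
shift [ 2.2  1.  -0.6] dist 2.5 turn [ 0.0001  0.0029 -0.0012]
```

View pics/t17.png

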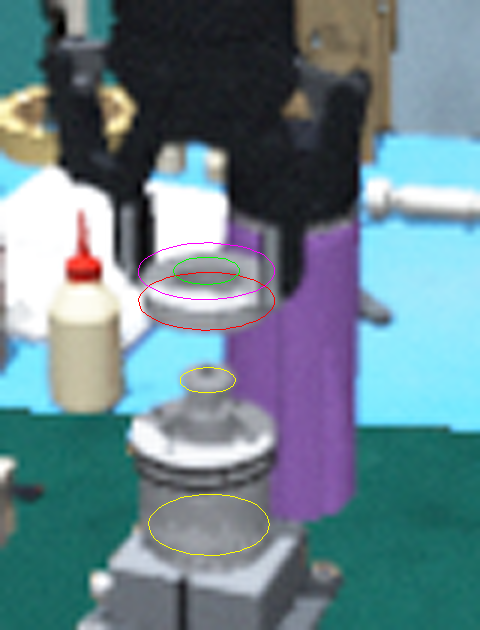

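```bash

python3 -m crank '1.6 1 8 0 0.002 0; 0 0 12 0 0 0; 0 0 2 0 0 0; 0 0 0 0 0 0' >/dev/null; python3 go.py 568.5 53.9 104
python3 chk.py .568 .0536 .14 .014 .029 .014 270 130 350 235 pics/t18.png
```

```text
t 22.35 p [568.4  54.1 142.8] yaw -12.01 tilt [ 3.e-04 -4.e-04 -1.e+00] op 0.651 F [ 0.4  0.3 -2.5]
shift [ 0.1  0.1 38.8] dist 38.8 turn [ 0.0003 -0.0003 -0.0002]
```

View pics/t18.png

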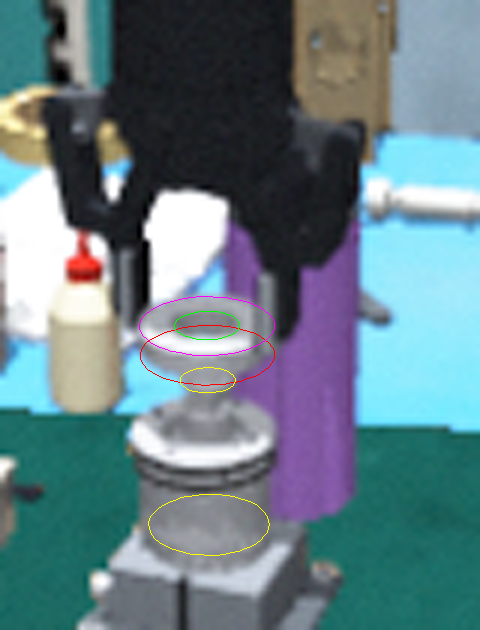

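```bash

python3 -m crank '0 0 5 0 0 0; 0 0 4 0 0 0; 0 0 4 0 0 0; 0 0 4 0 0 0' ; python3 go.py 568.5 53.9 104
```

```text
time: 22.9
eef_pos: [0.5688, 0.0538, 0.126]
tcp_rot: [0.994, -0.105, 0.001, 0.0]
contact_force: [-0.0, -0.7, -2.8]
opening: 0.652
t 22.9 p [568.8  53.8 126. ] yaw -12.04 tilt [ 1.1e-03 -5.0e-04 -1.0e+00] op 0.652 F [-0.  -0.7 -2.8]
shift [-0.3 -0.1 22. ] dist 22.0 turn [ 0.0002 -0.0011 -0.0006]
```

```bash

python3 -m crank '0 0 4 0 0 0; 0 0 4 0 0 0; 0 0 4 0 0 0; 0 0 4 0 0 0' ; python3 go.py 568.5 53.9 104
```

```text
time: 23.4
eef_pos: [0.5688, 0.0538, 0.1101]
tcp_rot: [0.994, -0.105, 0.001, 0.0]
contact_force: [-0.4, -0.1, -2.3]
opening: 0.655
t 23.4 p [568.8  53.8 110.1] yaw -12.03 tilt [ 1.2e-03 -5.0e-04 -1.0e+00] op 0.655 F [-0.4 -0.1 -2.3]
shift [-0.4 -0.   6.1] dist 6.1 turn [ 0.0002 -0.0013 -0.0006]
```

```bash

python3 -m crank '0 0 3 0 0 0; 0 0 2 0 0 0; 0 0 1 0 0 0; 0 0 0 0 0 0' ; python3 go.py 568.5 53.9 104
python3 chk.py .568 .0536 .103 .014 .029 .014 270 130 350 235 pics/t19.png
```

```text
time: 23.9
eef_pos: [0.5688, 0.0538, 0.1054]
tcp_rot: [0.994, -0.105, 0.0, 0.0]
contact_force: [-3.0, 0.2, 4.4]
opening: 0.647
t 23.9 p [568.8  53.8 105.4] yaw -12.02 tilt [ 7.e-04 -5.e-04 -1.e+00] op 0.647 F [-3.   0.2  4.4]
shift [-0.4 -0.   1.4] dist 1.4 turn [ 0.0003 -0.0008 -0.0004]
```

View pics/t19.png

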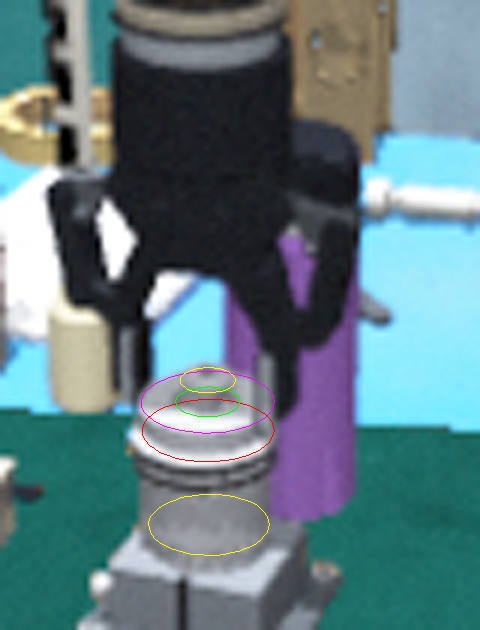

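```bash

python3 -m crank '0 0 0 0 0 0; 0 0 0 0 0 0; 0 0 -30 0 0 0; 0 0 -50 0 0 0; 0 0 -50 0 0 0' 0.5 40; python3 go.py 568.5 53.9 104
python3 chk.py .568 .0536 .103 .014 .029 .014 270 130 350 235 pics/t20.png
python3 - <<'E'
from h import *
T=cv2.imread("pics/top0.png")[:,:,::-1]
crop("t",T,(390,165,440,210),12,"pics/k.png")
E
```

```text
time: 24.58
eef_pos: [0.5686, 0.0538, 0.2352]
tcp_rot: [0.994, -0.105, 0.001, 0.0]
contact_force: [0.1, 0.3, -0.6]
opening: 0.751
t 24.575 p [568.6  53.8 235.2] yaw -12.04 tilt [ 1.1e-03 -4.0e-04 -1.0e+00] op 0.751 F [ 0.1  0.3 -0.6]
shift [-3.000e-01 -1.000e-01  1.312e+02] dist 131.2 turn [ 0.0002 -0.0012 -0.0006]
```

View pics/t20.png

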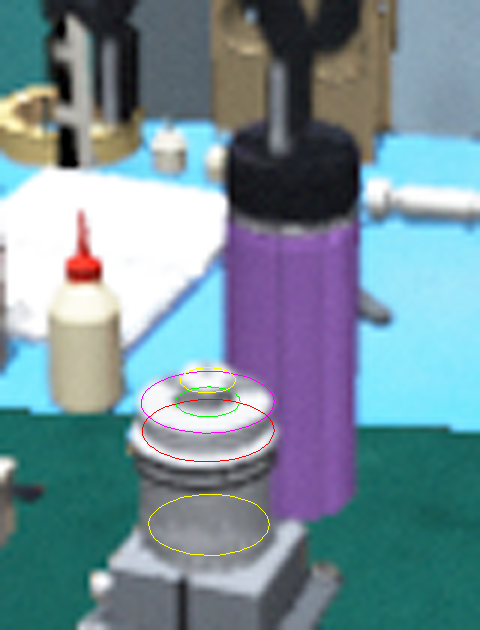

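View pics/k.png

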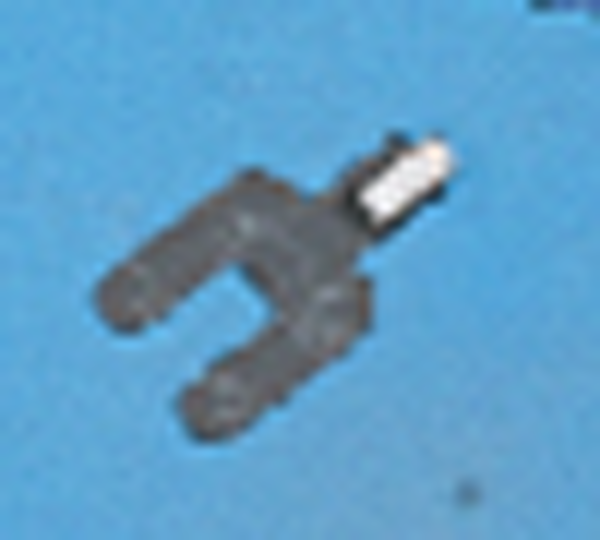

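```bash
cat > kfit.py <<'E'
from fit import *
def fitk(n,fn,box,p0,zb=.005):
    im=cv2.imread(fn)[:,:,::-1]
    c=im[box[1]:box[3],box[0]:box[2]].astype(float)
    sat=(c[:,:,2]-c[:,:,0]); bg=np.median(sat)
    obs=np.clip(1-(sat/bg-.15)/.6,0,1)
    sz=((box[3]-box[1])*S,(box[2]-box[0])*S)
    def model(q):
        x,y,yaw,xe,hw=q[0]/1000,q[1]/1000,q[2]/50,q[3]/1000,q[4]/1000
        m=np.zeros(sz,np.uint8);cs,sn=np.cos(yaw),np.sin(yaw)
        W=lambda L,z:np.array([[x+cs*a-sn*b,y+sn*a+cs*b,z] for a,b in L])
        def pr(L,z0,z1,v): fillp(m,hull(n,np.r_[W(L,z0),W(L,z1)],box),v)
        z0,z1=zb,zb+.005
        r=.00815; a=np.linspace(np.pi/2,3*np.pi/2,12)
        for s in (1,-1):
            yc=s*.01685
            pr([(-.072+r+r*np.cos(t),yc+r*np.sin(t)) for t in a]+[(-.0375,yc-r),(-.0375,yc+r)],z0,z1,1)
        pr([(-.0375,-.025),(-.0375,.025),(xe-.006,.025),(xe,.019),(xe,-.019),(xe-.006,-.025)],z0,z1,1)
        pr([(xe,-hw),(xe,hw),(.012,hw),(.012,-hw)],z0,z1,1)
        pr([(-.012,-.005),(-.012,.005),(.012,.005),(.012,-.005)],z1,zb+.035,1)
        return m
    f=lambda q:np.abs(down(model(q),box)-obs).sum()
    best=None
    for dy in(-.1,0,.1):
        q=np.array(p0,float);q[2]=(q[2]+dy)*50
        sx=np.vstack([q]+[q+np.eye(5)[i]*4 for i in range(5)])
        r=minimize(f,q,method="Nelder-Mead",options=dict(initial_simplex=sx,maxiter=1500,xatol=.03,fatol=.02))
        if best is None or r.fun<best.fun:best=r
    q=best.x;return q[0],q[1],np.degrees(q[2]/50),q[3],q[4],best.fun,obs.sum(),f
E
python3 - <<'E'
from kfit import *
f=lambda u,v:((u+.5)/12-.5+390,(v+.5)/12-.5+165)
g=ray("top",f(405,182),.04);a=ray("top",f(372,208),.04);b=ray("top",f(438,158),.04)
t1=ray("top",f(127,302),.01);t2=ray("top",f(212,410),.01)
d=t2-t1;ax=np.array([-d[1],d[0]]);ax=ax if ax@(g-t1)[:2]>0 else -ax
print("grip",g*1000,"yaw block",np.degrees(np.arctan2(*(b-a)[[1,0]])),"yaw prongs",np.degrees(np.arctan2(ax[1],ax[0])),"prong gap",np.linalg.norm(d)*1000,"mid->grip",np.linalg.norm((g-(t1+t2)/2)[:2])*1000, "yaw mid->grip",np.degrees(np.arctan2(*(g-(t1+t2)/2)[[1,0]])))
r=fitk("top","pics/top0.png",(392,166,434,206),(g[0]*1000,g[1]*1000,np.arctan2(*(b-a)[[1,0]]),-18,10))
print(np.round(r[:7],2))
E
```

```text
grip [ 569.9953452  -309.82596809   40.        ] yaw block -54.42655793021521 yaw prongs -53.738079184612175 prong gap 33.17621325174504 mid->grip 64.37068756913146 yaw mid->grip -54.141425435938075
[ 571.26 -311.3   -54.12  -18.62    8.44   18.87  309.96]
```

```bash

python3 go.py 570.8 -310.7 235
python3 -m crank '10 40 0 0 0 0; 11 50 0 0 0 0; 11 50 0 0 0 0; 11 50 0 0 0 0; 11 50 0 0 0 0' 0.2 60 >/dev/null; python3 -m crank '11 50 0 0 0 0; 10 50 0 0 0.0 0.1; 0 0 0 0 0 0.178; 0 0 0 0 0 0.178; 0 0 0 0 0 0.178'; python3 go.py 570.8 -310.7 150 -144.1
```

```text
t 24.625 p [572.5  53.6 244.3] yaw -12.02 tilt [ 0.0151 -0.0016 -0.9999] op 0.749 F [1.2 0.7 3.6]
shift [ 74.1 356.7   9.9] dist 364.5 turn [-0.0016 -0.0151 -0.0004]
time: 25.88
eef_pos: [0.5712, -0.2948, 0.2339]
tcp_rot: [0.911, -0.413, 0.001, -0.0]
contact_force: [-0.3, 1.1, 1.1]
opening: 0.602
t 25.875 p [ 571.2 -294.8  233.9] yaw -48.73 tilt [ 1.5e-03 -6.0e-04 -1.0e+00] op 0.602 F [-0.3  1.1  1.1]
shift [11.6 10.8 83.9] dist 85.4 turn [-1.8000e-03 -5.0000e-04  1.6645e+00]
```

```bash

python3 -m crank '6 6 0 0 0 0.18; 0 0 10 0 0 0.182; 0 0 10 0 0 0.182; 0 0 10 0 0 0.182; 0 0 10 0 0 0.182' >/dev/null; python3 -m crank '0 0 10 0 0 0.182; 0 0 10 0 0 0.182; 0 0 10 0 0 0.182; 0 0 10 0 0 0.182; 0 0 0 0 0 0'; python3 go.py 570.8 -310.7 60 -144.1
```

```text
time: 27.12
eef_pos: [0.5703, -0.3025, 0.153]
tcp_rot: [-0.326, 0.945, 0.0, -0.0]
contact_force: [0.2, 0.3, 0.4]
opening: 0.601
t 27.125 p [ 570.3 -302.5  153. ] yaw -141.98 tilt [-3.e-04  8.e-04 -1.e+00] op 0.601 F [0.2 0.3 0.4]
shift [ 4.7 -6.9 93. ] dist 93.3 turn [0.0008 0.0002 0.0371]
```

```bash

python3 -m crank '4.7 -6.9 10 0 0 0.037; 0 0 35 0 0 0; 0 0 35 0 0 0; 0 0 12 0 0 0; 0 0 0 0 0 0'; python3 go.py 570.8 -310.7 13 -144.1
python3 - <<'E'
from h import *
Sd=optics.read_camera("side");T=optics.read_camera("top")
a=cv2.resize(Sd[120:220,270:400,::-1],None,fx=5,fy=5,interpolation=cv2.INTER_CUBIC);cv2.imwrite("pics/t21.png",a)
crop("t",T,(380,150,460,220),8,"pics/t22.png")
E
```

```text
time: 27.75
eef_pos: [0.5711, -0.3113, 0.0619]
tcp_rot: [-0.307, 0.952, 0.0, 0.0]
contact_force: [-0.3, 0.4, 0.5]
opening: 0.606
t 27.75 p [ 571.1 -311.3   61.9] yaw -144.21 tilt [ 2.e-04  3.e-04 -1.e+00] op 0.606 F [-0.3  0.4  0.5]
shift [-0.1  0.7 48.9] dist 48.9 turn [ 0.0001  0.0003 -0.0019]
```

View pics/t21.png

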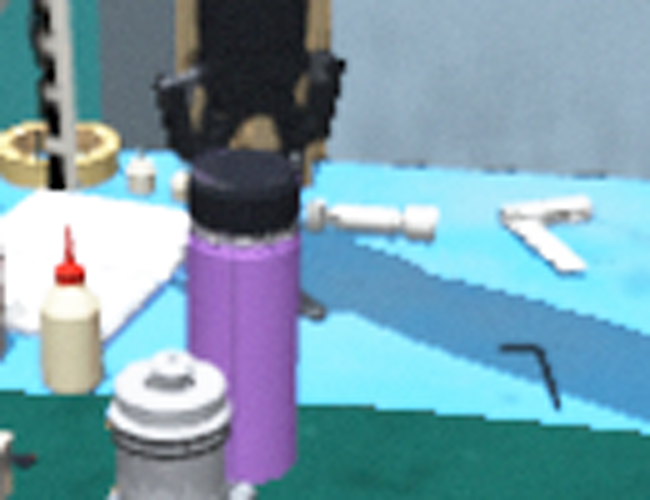

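View pics/t22.png

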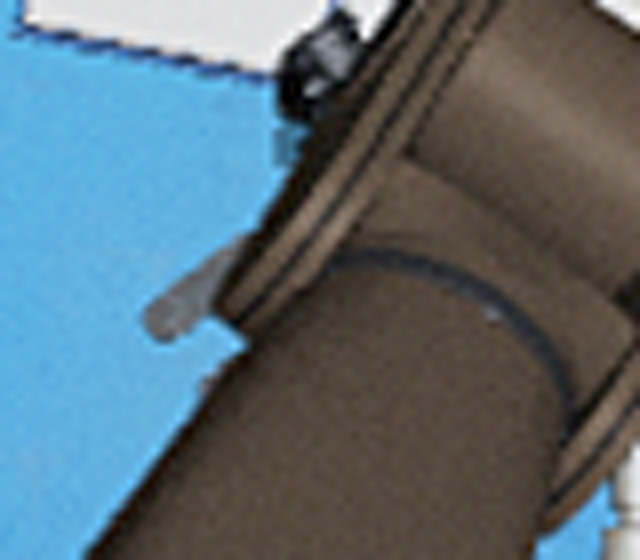

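```bash

python3 -m crank '0 0.5 20 0 0 0; 0 0 18 0 0 0; 0 0 8 0 0 0; 0 0 2 0 0 0; 0 0 0 0 0 0'; python3 go.py 570.8 -310.7 13 -144.1; python3 -m crank '0 0 0 0 0 0; 0 0 0 0 0 0; 0 0 0 0 0 0; 0 0 0 0 0 0; 0 0 0 0 0 0' -1 50;python3 go.py 570.8 -310.7 13 -144.1;
```

```text
time: 28.48
eef_pos: [0.5713, -0.3109, 0.0146]
tcp_rot: [-0.307, 0.952, -0.001, 0.001]
contact_force: [0.5, -0.7, 0.2]
opening: 0.604
t 28.475 p [ 571.3 -310.9   14.6] yaw -144.21 tilt [ 1.4e-03 -6.0e-04 -1.0e+00] op 0.604 F [ 0.5 -0.7  0.2]
shift [0.3 0.5 1.6] dist 1.7 turn [-0.0013  0.0008 -0.002 ]
time: 29.1
eef_pos: [0.5717, -0.3112, 0.0153]
tcp_rot: [-0.307, 0.952, -0.001, 0.001]
contact_force: [0.2, -0.5, 3.0]
opening: 0.106
t 29.1 p [ 571.7 -311.2   15.3] yaw -144.21 tilt [ 0.0023 -0.0013 -1.    ] op 0.106 F [ 0.2 -0.5  3. ]
shift [0.4 0.9 2.3] dist 2.5 turn [-0.0025  0.0011 -0.0019]
```

```bash

python3 -m crank '0 0 -5 0 0 0; 0 0 -40 0 0 0; 0 0 -60 0 0 0; 0 0 -60 0 0 0; 0 0 -60 0 0 0' -1 80; python3 go.py 570.8 -310.7 240 -144.1
python3 - <<'E'
from h import *
Sd=optics.read_camera("side");T=optics.read_camera("top")
a=cv2.resize(Sd[60:180,270:400,::-1],None,fx=5,fy=5,interpolation=cv2.INTER_CUBIC);cv2.imwrite("pics/t23.png",a)
E
```

```text
time: 29.72
eef_pos: [0.5701, -0.3101, 0.2403]
tcp_rot: [-0.307, 0.952, 0.0, -0.0]
contact_force: [1.2, -0.8, -1.4]
opening: 0.099
t 29.725 p [ 570.1 -310.1  240.3] yaw -144.21 tilt [-5.e-04  9.e-04 -1.e+00] op 0.099 F [ 1.2 -0.8 -1.4]
shift [-0.2 -0.9  0.3] dist 1.0 turn [ 0.001   0.0001 -0.002 ]
```

View pics/t23.png

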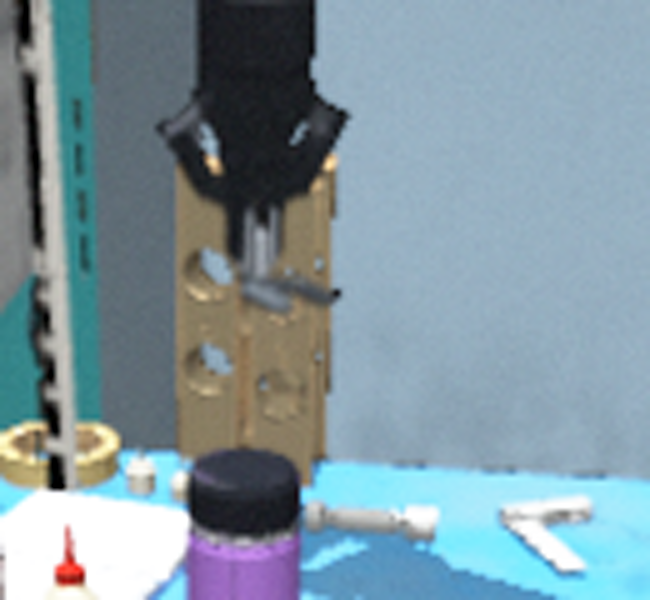

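```bash
python3 - <<'E'
import numpy as np
psi=-144.2;n=13
d=np.array([594-570.1,176+310.1])/n
for k in range(n):
    p=np.radians(psi+ (k)*132.3/n)
    print(k,np.round([d@[np.cos(p),np.sin(p)],d@[np.sin(p),-np.cos(p)]],0))
E
```

```text
0 [-23.  29.]
1 [-28.  25.]
2 [-32.  19.]
3 [-35.  13.]
4 [-37.   7.]
5 [-37.   0.]
6 [-37.  -6.]
7 [-35. -13.]
8 [-32. -19.]
9 [-29. -24.]
10 [-24. -29.]
11 [-18. -33.]
12 [-12. -35.]
```

```bash

python3 -m crank '-23 29 0 0 0 -0.178; -28 25 0 0 0 -0.178; -32 19 0 0 0 -0.178; -35 13 0 0 0 -0.178; -37 7 0 0 0 -0.178' >/dev/null; python3 go.py 594 176 240 -11.9
```

```text
t 30.45 p [ 579.  -122.6  237.5] yaw -92.9 tilt [-1.7e-03  8.0e-04 -1.0e+00] op 0.101 F [ 0.7 -0.4 -0.9]
shift [-2.99e+02  1.00e-01 -2.30e+00] dist 299.0 turn [ 9.0000e-04  1.9000e-03 -1.4136e+00]
```

```bash

python3 -m crank '-37 0 0 0 0 -0.178; -37 -6 0 0 0 -0.178; -35 -13 0 0 0 -0.178; -32 -19 0 0 0 -0.178; -29 -24 0 0 0 -0.178' >/dev/null; python3 go.py 594 176 240 -11.9
```

```text
t 31.075 p [588.   63.6 237.4] yaw -41.9 tilt [-2.e-03 -1.e-04 -1.e+00] op 0.101 F [-0.7 -0.7 -0.3]
shift [-70.6 -87.7  -2.6] dist 112.6 turn [ 0.001   0.0017 -0.5235]
```

```bash

python3 -m crank '-24 -29 0 0 0 -0.174; -18 -33 0 0 0 -0.174; -12 -35 0 0 0 -0.174; 0 0 0 0 0 0; 0 0 0 0 0 0' >/dev/null; python3 go.py 594 176 135 -11.9
python3 - <<'E'
from h import *
Sd=optics.read_camera("side")
crop("s",Sd,(240,90,380,220),5,"pics/t24.png")
E
```

```text
t 31.7 p [594.6 173.9 237.9] yaw -12.37 tilt [-0.0013 -0.0013 -1.    ] op 0.099 F [ 1.   0.2 -1.2]
shift [ -1.   -2.  102.9] dist 102.9 turn [ 0.0015  0.001  -0.0083]
```

View pics/t24.png

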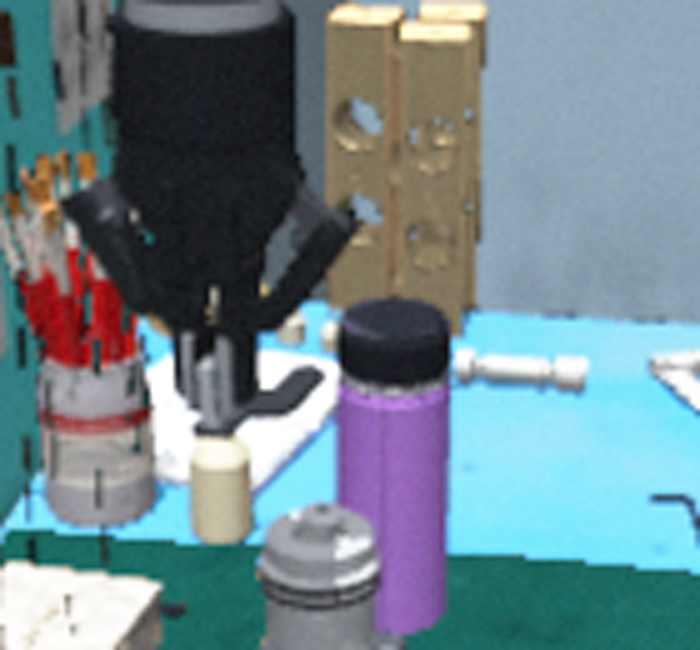

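```bash
cat > kov.py <<'E'
import sys
from fit import *
# gx gy zunder yawdeg(keeper) fn [zs]
gx,gy,zu,yaw=[float(v) for v in sys.argv[1:5]];fn=sys.argv[5];box=(240,90,380,220);s=5
im=optics.read_camera("side")[:,:,::-1]
c=cv2.resize(im[box[1]:box[3],box[0]:box[2]],None,fx=s,fy=s,interpolation=cv2.INTER_CUBIC)
cs,sn=np.cos(np.radians(yaw)),np.sin(np.radians(yaw))
W=lambda L,z:np.array([[gx+cs*a-sn*b,gy+sn*a+cs*b,z] for a,b in L])
L=np.array([(12,-8.4),(12,8.4),(-18.6,8.4),(-18.6,25),(-72,25),(-72,8.7),(-37.5,8.7),(-37.5,-8.7),(-72,-8.7),(-72,-25),(-18.6,-25),(-18.6,-8.4)])/1000
B=np.array([(-12,-5),(-12,5),(12,5),(12,-5)])/1000
def dr(P,col):
    p=(proj("side",P)-np.array(box[:2])+.5)*s-.5;cv2.polylines(c,[np.round(p).astype(np.int32)],True,col,1)
dr(W(L,zu+.005),(0,0,255));dr(W(B,zu+.035),(0,255,0));dr(circ(.568,.0536,.13,.012),(0,255,255))
cv2.imwrite(fn,c)
E
python3 kov.py .5946 .1739 .2279 77.63 pics/t25.png; python3 go.py
```

```text
t 31.8 p [595.1 173.3 238.6] yaw -12.43 tilt [-1.e-04 -9.e-04 -1.e+00] op 0.099 F [-0.2 -0.4 -2.1]
```

View pics/t25.png

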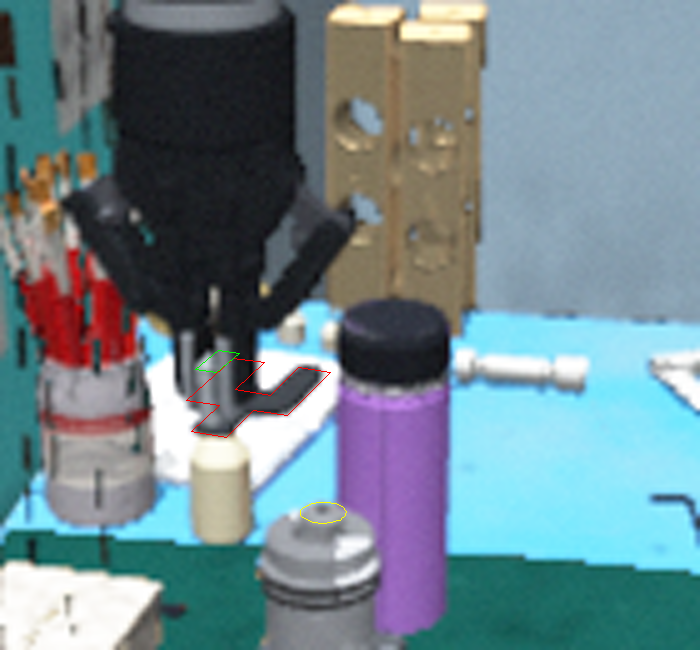

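```bash

python3 -m crank '-1.3 -2.3 25 0 0 -0.008; 0 0 30 0 0 0; 0 0 30 0 0 0; 0 0 20 0 0 0; 0 0 0 0 0 0' >/dev/null; python3 go.py 594 176 128.5 -11.9;python3 kov.py .594 .176 .12 78.1 pics/t26.png
```

```text
t 32.425 p [593.5 176.  132.3] yaw -11.93 tilt [-0.0029 -0.001  -1.    ] op 0.093 F [-0.7 -0.  -1.1]
shift [ 0.5 -0.1  3.8] dist 3.8 turn [ 0.0016  0.0027 -0.0006]
```

View pics/t26.png

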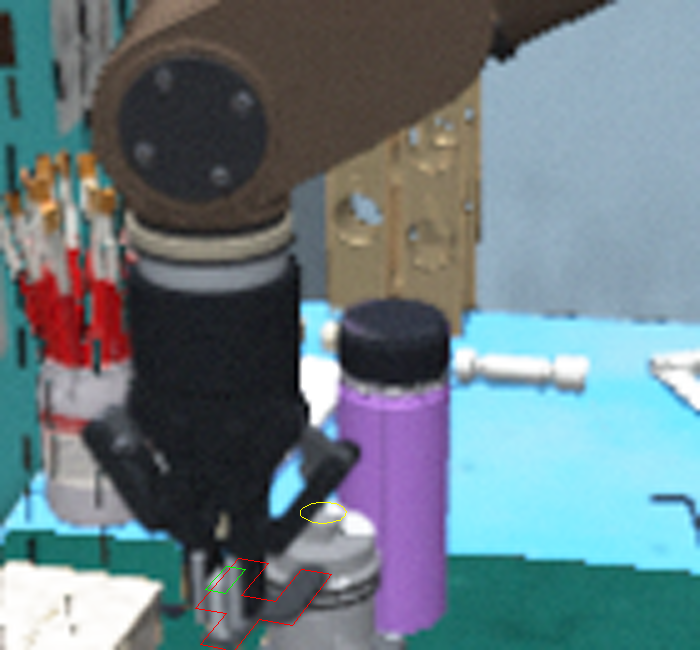

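```bash

python3 -m crank '0.3 0 3.8 0.0015 0.0025 0; 0 12 0 0 0 0; 0 14 0 0 0 0; 0 10 0 0 0 0; 0 0 0 0 0 0' >/dev/null; python3 go.py 578.1 100.7 128.5 -11.9;python3 kov.py .587 .141 .118 78.1 pics/t27.png
```

```text
t 33.1 p [587.6 140.5 130.7] yaw -11.96 tilt [ 4.2e-03  5.0e-04 -1.0e+00] op 0.102 F [ 0.  -0.  -1.6]
shift [-1.  40.9  2.1] dist 40.9 turn [-0.0014 -0.004  -0.001 ]
```

View pics/t27.png

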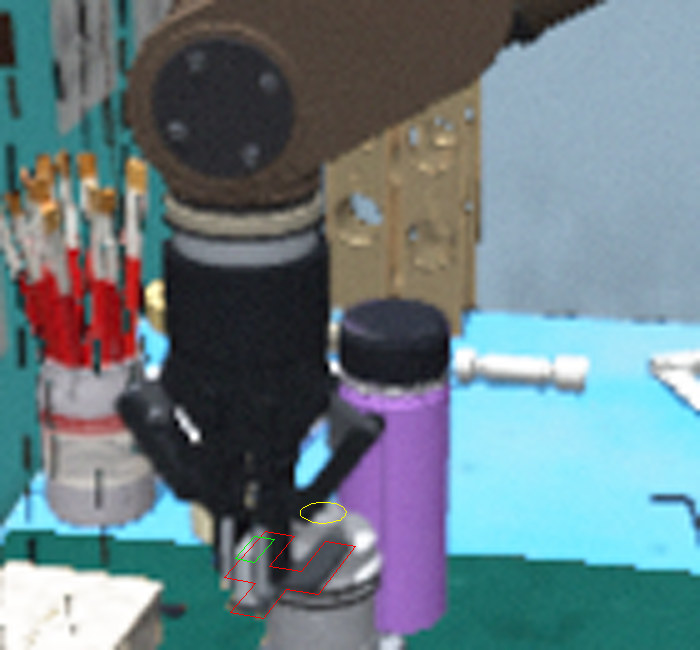

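```bash

python3 -m crank '-0.7 0 2 -0.001 -0.004 0; 0 0 0 0 0 0;0 0 0 0 0 0' >/dev/null; python3 go.py 578.1 100.7 128.5 -11.9
```

```text
t 33.525 p [586.9 142.  128.3] yaw -11.84 tilt [-4.e-04  4.e-04 -1.e+00] op 0.102 F [-0.1  0.9 -1.7]
shift [-0.1 42.2 -0.2] dist 42.2 turn [-0.0003  0.0004  0.0011]
```

```bash

python3 -m crank '0 5 0 0 0 0; 0 5 0 0 0 0;0 5 0 0 0 0; 0 0 0 0 0 0' >/dev/null; python3 go.py 578.1 100.7 128.5 -11.9;python3 kov.py .584 .127 .118 78.1 pics/t28.png
```

```text
t 34.025 p [583.8 126.4 128.5] yaw -11.91 tilt [-2.e-04  3.e-04 -1.e+00] op 0.099 F [ 0.1 -0.4 -1.5]
shift [-0.3 26.4 -0. ] dist 26.4 turn [-0.0003  0.0002 -0.0001]
```

View pics/t28.png

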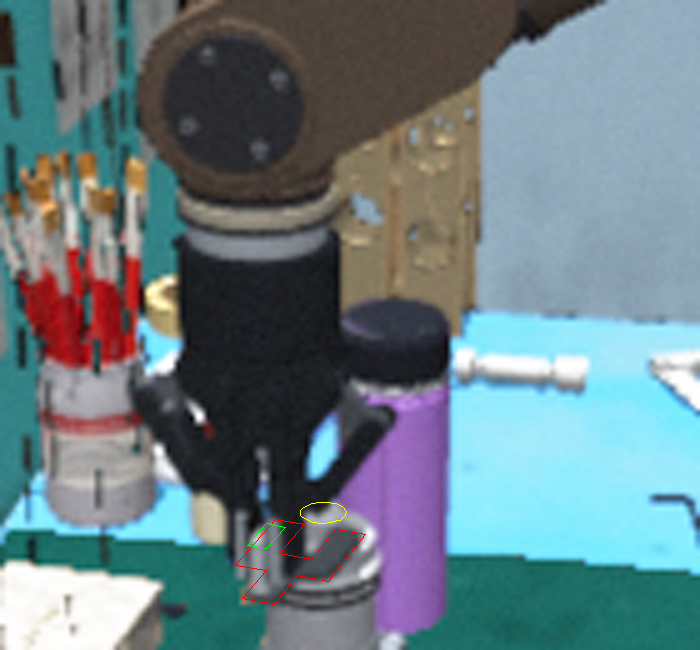

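```bash

python3 -m crank '0 5 0 0 0 0; 0 5 0 0 0 0;0 5 0 0 0 0; 0 0 0 0 0 0' >/dev/null; python3 go.py 578.1 100.7 128.5 -11.9
```

```text
t 34.575 p [580.7 111.9 128.5] yaw -11.89 tilt [-1.e-04  3.e-04 -1.e+00] op 0.096 F [-0.6 -0.8 -1.1]
shift [-0.3 11.5 -0. ] dist 11.5 turn [-0.0003  0.0002  0.0001]
```

```bash

python3 -m crank '0 5 0 0 0 0; 0 3 0 0 0 0;0 1.5 0 0 0 0; 0 0 0 0 0 0' >/dev/null; python3 go.py 578.1 100.7 128.5 -11.9;python3 kov.py .5785 .1023 .118 78.1 pics/t29.png
```

```text
t 35.075 p [578.8 102.9 128.5] yaw -11.87 tilt [-1.e-04  4.e-04 -1.e+00] op 0.099 F [ 0.4  0.6 -2.1]
shift [-0.3  2.3 -0. ] dist 2.3 turn [-0.0003  0.0002  0.0005]
```

View pics/t29.png

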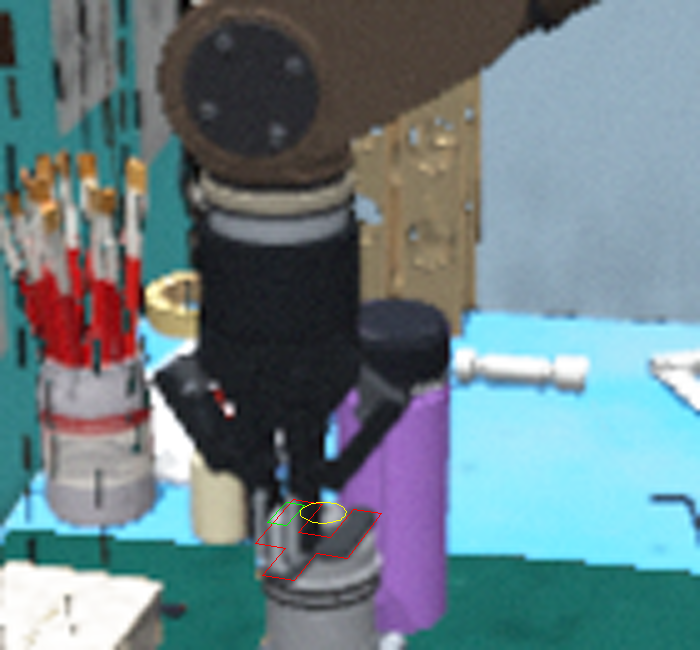

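Nearly home; finish the last millimetres, feeling for the slot end.

```bash

python3 -m crank '0 1.2 0 0 0 0; 0 1.2 0 0 0 0; 0 0 0 0 0 0' >/dev/null; python3 go.py 578.1 100.7 128.5 -11.9; python3 -m crank '0 1 0 0 0 0; 0 0 0 0 0 0' >/dev/null; python3 go.py 578.1 100.7 128.5 -11.9
```

```text
t 35.5 p [578.6 101.5 128.6] yaw -11.89 tilt [ 8.0e-04  2.3e-03 -1.0e+00] op 0.1 F [ 1.7  4.1 -2.3]
shift [-0.3  0.9  0.1] dist 0.9 turn [-0.0024 -0.0003  0.0002]
t 35.75 p [578.5 101.2 128.7] yaw -11.9 tilt [ 0.0013  0.0037 -1.    ] op 0.094 F [ 1.4  6.8 -1.4]
shift [-0.3  0.6  0.2] dist 0.7 turn [-0.0039 -0.0005 -0.0001]
```

```bash

python3 -m crank '0 -0.5 0.7 0 0 0; 0 0 0.6 0 0 0; 0 0 0 0 0 0' >/dev/null; python3 go.py 578.1 100.7 127 -11.9
```

```text
t 36.125 p [578.3 101.2 127.7] yaw -11.88 tilt [-0.      0.0023 -1.    ] op 0.096 F [-0.2  5.1 -0.6]
shift [-0.   0.6  0.7] dist 0.9 turn [-0.0023  0.0005  0.0003]
```

```bash

python3 -m crank '0 -0.3 0.5 0 0 0; 0 0 0 0 0 0' >/dev/null; python3 go.py 578.1 100.7 127 -11.9; python3 -m crank '0 0 0 0 0 0; 0 0 0 0 0 0; 0 0 0 0 0 0' -0.3 40;  python3 -m crank '0 0 -10 0 0 0; 0 0 -25 0 0 0; 0 0 -40 0 0 0; 0 -20 -30 0 0 0;0 0 0 0 0 0'; python3 kov.py .5785 .1013 .117 78.1 pics/t30.png
```

```text
t 36.375 p [578.2 101.2 127.1] yaw -11.87 tilt [-4.0e-04  1.7e-03 -1.0e+00] op 0.095 F [-0.7  5.3  1.4]
shift [0.  0.5 0.1] dist 0.5 turn [-0.0016  0.0008  0.0005]
time: 36.75
eef_pos: [0.5784, 0.0999, 0.1267]
tcp_rot: [0.995, -0.103, 0.0, 0.0]
contact_force: [0.2, -0.3, 0.2]
opening: 0.347
time: 37.38
eef_pos: [0.5845, 0.1207, 0.2361]
tcp_rot: [0.995, -0.103, 0.004, -0.001]
contact_force: [0.3, 0.1, -0.2]
opening: 0.352
```

View pics/t30.png

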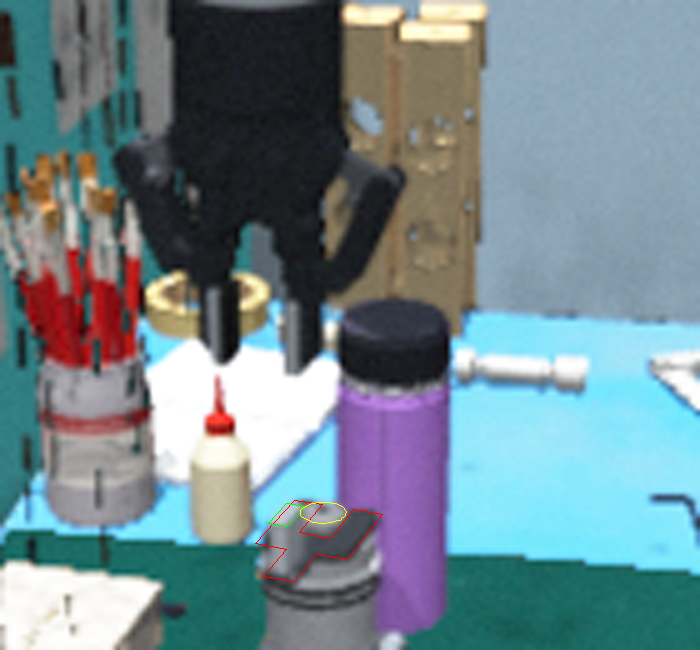

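```bash

python3 -m crank '0 -50 0 0 0 0; 0 -55 0 0 0 0; 0 -55 0 0 0 0; 0 -50 0 0 0 0; 0 -20 0 0 0 0' >/dev/null
python3 - <<'E'
from h import *
T=optics.read_camera("top");Sd=optics.read_camera("side")
crop("t",T,(255,145,345,225),8,"pics/t31.png");crop("s",Sd,(275,165,345,250),8,"pics/t32.png")
cv2.imwrite("pics/topF.png",T[:,:,::-1]);cv2.imwrite("pics/sideF.png",Sd[:,:,::-1])
E
python3 go.py
```

```text
t 38.15 p [629.  345.8 229.5] yaw -11.75 tilt [-0.003  -0.0011 -1.    ] op 0.354 F [-0.2  0.9 -0.2]
```

View pics/t31.png

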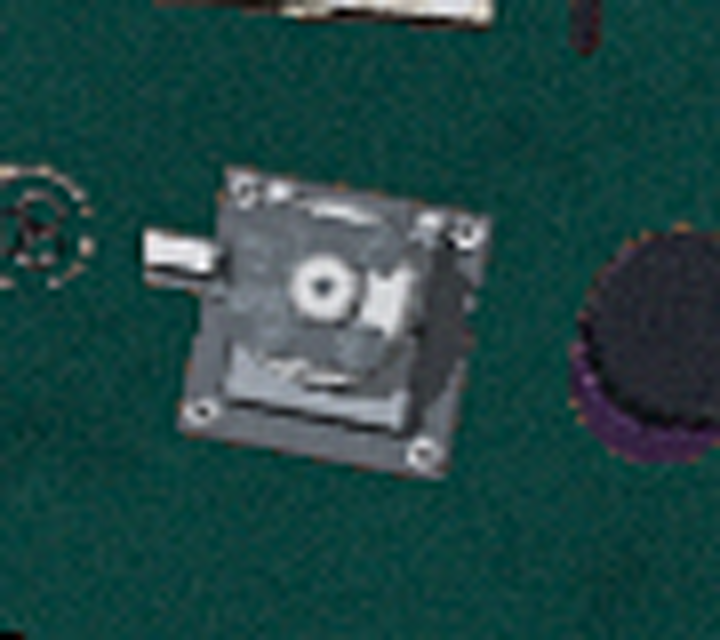

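View pics/t32.png

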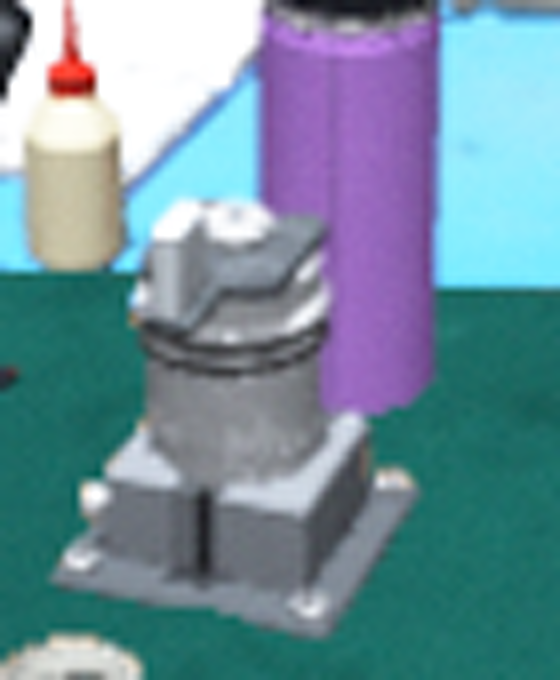

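View pics/topF.png

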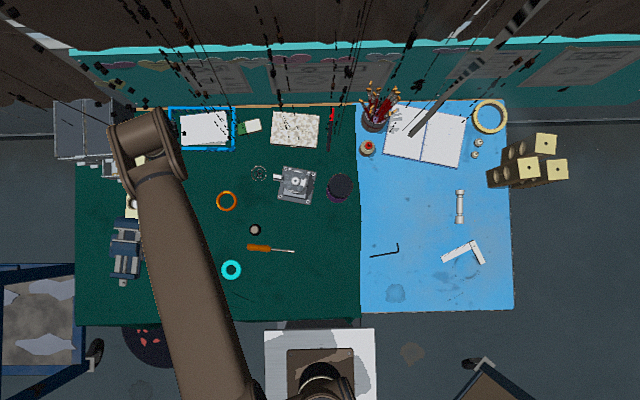

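```bash
python3 - <<'E'
from h import *
f=lambda u,v:((u+.5)/8-.5+255,(v+.5)/8-.5+145)
a=ray("top",f(180,252),.152)[:2]*1000;b=ray("top",f(324,288),.13)[:2]*1000
g=lambda u,v:((u+.5)/8-.5+275,(v+.5)/8-.5+165)
print(a,b,np.linalg.norm(a-b), "block right end",ray("top",f(213,259),.152)*1000,"left",ray("top",f(145,246),.152)*1000)
E
```

```text
[577.64427299  99.23034706] [566.93481444  52.8064238 ] 47.64318579857811 block right end [575.04709373  88.39875551 152.        ] left [579.9274001  110.73112652 152.        ]
```

```bash
python3 - <<'E'
from plant import ctrl,readout
print(ctrl.sign_off(),readout.get_state()["time"])
E
```

```text
the job is handed in; nothing more can be done
the job is handed in; nothing more can be done
```

The collar, piston and spacer went onto the rod in that order. I then slid the keeper in from the free (+y) side along the flats, released it and moved the arm clear. I handed the job in at about 38 s of the 72 s allowed.

- **Rings:** I lowered each ring until the wrist force showed contact. Each stopped within about 0.5–1 mm of its home height, and each lined up with its predicted home outline in the side picture.
- **Keeper:** It slid in with almost no force until the slot end met the neck, at about 4–7 N. I then set it down on the spacer. In the last top picture the grip block is 47.6 mm from the rod's axis, against a nominal 48 mm.
- **Disagreements:** The slot end touched about 1.6 mm before the position I had worked out, which fits the camera calibration error. The side picture also showed the rings' bottom edges about 1–3 pixels higher than predicted, though the fits to their top faces agreed between the cameras.
- **Other things on the bench:** None of them looks disturbed in the last pictures. The arm hides the vial and one orange ring in the last top view, so I did not check those two there.

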